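# Mount the sockets on their drives and brush them out

## Task

Push every socket that stands on the bench down onto a square drive of its own on the grey fixture, open bore up, until it is fully home and the spring ball clicks into its dimple. Then take the brush from its holder and brush out each bore, shortest socket first and tallest last: down to the bottom, back up to the mouth, and down to the bottom again. Hang the brush back in its holder and leave the jar, mallet and plane where they are.

Things in the scene. Friction and masses are not known exactly. Their poses are not given: they have to be found in the camera images.
- socket_short: short black socket, 75 mm tall, upright on the bench, 0.3-0.6 kg (may be absent). Outside: square with cut corners, 50 mm over the 4 flats. Origin: centre of underside, z up, x, y square to flats. Below: 26 mm square drive hole parallel to the flats, bevelled to 32 mm in the lowest 6 mm, dimples on its 4 sides 17 mm up. Above: open square bore 38 mm wide, 43 mm deep, floor 32 mm above underside
- socket_mid: middle black socket, 92 mm tall, upright on the bench, 0.3-0.6 kg (may be absent). Outside: square with cut corners, 50 mm over the 4 flats. Origin: centre of underside, z up, x, y square to flats. Below: 26 mm square drive hole parallel to the flats, bevelled to 32 mm in the lowest 6 mm, dimples on its 4 sides 17 mm up. Above: open square bore 38 mm wide, 60 mm deep, floor 32 mm above underside
- socket_tall: tall black socket, 110 mm tall, upright on the bench, 0.3-0.6 kg (may be absent). Outside: square with cut corners, 50 mm over the 4 flats. Origin: centre of underside, z up, x, y square to flats. Below: 26 mm square drive hole parallel to the flats, bevelled to 32 mm in the lowest 6 mm, dimples on its 4 sides 17 mm up. Above: open square bore 38 mm wide, 78 mm deep, floor 32 mm above underside
- fixture: grey steel base plate 100 x 300 x 16 mm fixed to the bench, long side along its y, carrying three upright square drives; origin: centre of its underside, z up
- drive0 (a point): centre of the foot of a square drive, on the fixture's top face, 16 mm above the bench; axes as the fixture's. Three drives stand 100 mm apart along the fixture's y (drive0 at -y, drive1 in the middle, drive2 at +y). Each drive is 24 mm square, parallel to the plate's edges, 28 mm high, top edges bevelled.
- drive1 (a point): the same point of drive 1; see drive0
- drive2 (a point): the same point of drive 2; see drive0
- ball0 (a joint): spring ball in drive0's -x face, 17 mm above its foot: 0 = fully out (free, or clicked into a dimple), up to 0.005 m as it is pressed in; out it stands 3.6 mm proud. Passing it takes about 4 to 10 N of push beyond the socket's weight; a socket merely resting on it sits about 14 mm too high
- ball1 (a joint): spring ball in drive1's -x face, 17 mm above its foot: 0 = fully out (free, or clicked into a dimple), up to 0.005 m as it is pressed in; out it stands 3.6 mm proud. Passing it takes about 4 to 10 N of push beyond the socket's weight; a socket merely resting on it sits about 14 mm too high
- ball2 (a joint): spring ball in drive2's -x face, 17 mm above its foot: 0 = fully out (free, or clicked into a dimple), up to 0.005 m as it is pressed in; out it stands 3.6 mm proud. Passing it takes about 4 to 10 N of push beyond the socket's weight; a socket merely resting on it sits about 14 mm too high
- holder: wooden holder fixed to the bench: a 90 mm square base with an upright square tube 54 mm outside, 34 mm inside, open on top at 110 mm above the bench; origin: centre of the underside
- brush: round brush 185 mm long, 0.11 kg, upright in the holder. Origin: lower tip of the bristles, z to the handle. Bristles 28 mm across to 60 mm (nose 18 mm across, 10 mm long), 9 mm stem to 95 mm, collar 46 mm across from 95 to 101 mm, wooden handle 24 mm across from 101 to 183 mm. In the holder the collar rests on the tube's rim, the tip 15 mm above the bench
- brush_tip (a point): lower tip of the brush (its origin)
- glue_jar: white jar, 60 mm across, 85 mm tall, standing on the bench; leave alone. Origin: centre of the underside
- mallet: wooden mallet lying on the bench, head 60 x 110 x 60 mm, handle 26 mm thick reaching 230 mm to its -x; leave alone. Origin: under the centre of the head
- plane: iron hand plane lying on the bench, 190 x 55 mm, 88 mm tall; leave alone. Origin: centre of the underside
There are look-alikes about, which are no part of the job. Leave any orange look-alike of the socket_tall alone. What is shaped like the brush but purple is not meant.

How it is judged:
On the way, in this order (a step that is already met when the one before it is completed fails the run):
1. every socket on the bench is pushed fully home on a drive of its own, its ball clicked out into the dimple, before any brushing (((horizontal distance between socket_short and drive0 below 0.004 m and z of socket_short in the frame of drive0 below 0.004 m and angle between socket_short's own z axis and vertical below 0.12 rad and value of joint ball0 below 0.001 m) or (horizontal distance between socket_short and drive1 below 0.004 m and z of socket_short in the frame of drive1 below 0.004 m and angle between socket_short's own z axis and vertical below 0.12 rad and value of joint ball1 below 0.001 m) or (horizontal distance between socket_short and drive2 below 0.004 m and z of socket_short in the frame of drive2 below 0.004 m and angle between socket_short's own z axis and vertical below 0.12 rad and value of joint ball2 below 0.001 m)) and ((horizontal distance between socket_mid and drive0 below 0.004 m and z of socket_mid in the frame of drive0 below 0.004 m and angle between socket_mid's own z axis and vertical below 0.12 rad and value of joint ball0 below 0.001 m) or (horizontal distance between socket_mid and drive1 below 0.004 m and z of socket_mid in the frame of drive1 below 0.004 m and angle between socket_mid's own z axis and vertical below 0.12 rad and value of joint ball1 below 0.001 m) or (horizontal distance between socket_mid and drive2 below 0.004 m and z of socket_mid in the frame of drive2 below 0.004 m and angle between socket_mid's own z axis and vertical below 0.12 rad and value of joint ball2 below 0.001 m)) and ((horizontal distance between socket_tall and drive0 below 0.004 m and z of socket_tall in the frame of drive0 below 0.004 m and angle between socket_tall's own z axis and vertical below 0.12 rad and value of joint ball0 below 0.001 m) or (horizontal distance between socket_tall and drive1 below 0.004 m and z of socket_tall in the frame of drive1 below 0.004 m and angle between socket_tall's own z axis and vertical below 0.12 rad and value of joint ball1 below 0.001 m) or (horizontal distance between socket_tall and drive2 below 0.004 m and z of socket_tall in the frame of drive2 below 0.004 m and angle between socket_tall's own z axis and vertical below 0.12 rad and value of joint ball2 below 0.001 m))), for 0.2 s.
2. the brush reaches the bottom of the short socket's bore (within 12 mm) (horizontal distance between brush_tip and socket_short below 0.017 m and z of brush_tip in the frame of socket_short below 0.044 m), for 0.05 s.
3. the brush tip comes back up to the mouth of the short socket (12 mm below the rim or higher) (horizontal distance between brush_tip and socket_short below 0.02 m and z of brush_tip in the frame of socket_short above 0.063 m), for 0.05 s.
4. the brush reaches the bottom of the short socket's bore a second time (all of step 2), for 0.05 s.
5. the brush reaches the bottom of the middle socket's bore (within 12 mm) (horizontal distance between brush_tip and socket_mid below 0.017 m and z of brush_tip in the frame of socket_mid below 0.044 m), for 0.05 s.
6. the brush tip comes back up to the mouth of the middle socket (12 mm below the rim or higher) (horizontal distance between brush_tip and socket_mid below 0.02 m and z of brush_tip in the frame of socket_mid above 0.08 m), for 0.05 s.
7. the brush reaches the bottom of the middle socket's bore a second time (all of step 5), for 0.05 s.
8. the brush reaches the bottom of the tall socket's bore (within 12 mm) (horizontal distance between brush_tip and socket_tall below 0.017 m and z of brush_tip in the frame of socket_tall below 0.044 m), for 0.05 s.
9. the brush tip comes back up to the mouth of the tall socket (12 mm below the rim or higher) (horizontal distance between brush_tip and socket_tall below 0.02 m and z of brush_tip in the frame of socket_tall above 0.098 m), for 0.05 s.
10. the brush reaches the bottom of the tall socket's bore a second time (all of step 8), for 0.05 s.
At the end, for the whole second after the job is handed in: every socket present is home on a drive (axis within 4 mm, underside within 4 mm of the plate, upright within 0.12 rad), that drive's ball out (under 1 mm in); brush in its holder (tip within 12 mm of its axis, under 20 mm up, upright within 0.1 rad) and at rest (all of step 1 and horizontal distance between brush_tip and holder below 0.012 m and z of brush_tip in the frame of holder below 0.02 m and angle between brush's own z axis and vertical below 0.1 rad and linear speed of brush below 0.02 m/s); the robot touches nothing.
It fails at once if the jar is moved by more than 30 mm (distance of glue_jar from where it was at the start of the episode above 0.03 m).
It fails at once if the mallet is moved by more than 30 mm (distance of mallet from where it was at the start of the episode above 0.03 m).
It fails at once if the plane is moved by more than 30 mm (distance of plane from where it was at the start of the episode above 0.03 m).
Of socket_short, socket_mid, socket_tall only 2 to 3 are there at a start; the rules pass over those that are not, and their reading is None.
At some moment in a run one of socket_short, socket_mid, socket_tall may be knocked a few centimetres aside while the robot is not near it.
It also fails if it takes over 210 s, if anything falls off the work surface, if the arm or the gripper's body presses on something with over 40 N, if the wrist force passes 120 N, or if a joint passes its speed limit or range.

## Robot

A 6-joint arm with a two-finger parallel gripper is mounted at the origin on the work surface. World frame = base frame: x ahead of the robot, y to its left, z up, the work surface at z = 0. Lengths are in m, angles in rad, forces in N, time in s.
With the tool pointing down it reaches from about 0.25 to 0.725 m from the base axis. Payload 4 kg.
Tool frame: the origin (TCP) lies on the centre line of the jaws, within the pads' length; the fingertips stand tip_reach ahead of it and the grasp point (between the pads) lies 5 mm behind it (tip_reach is the distance from the TCP to the fingertips, in m); z points along the fingers, y is the direction in which the jaws open and shut (so a half turn about z gives the same grasp; the last joint's range is limited). The gripper opens to 85 mm and grips with 20 to 120 N. Pads are 22 mm wide; open, the fingers measure 114 mm over their backs; the gripper's body (76 mm by 85 mm) begins 54 mm behind the grasp point. The pads swing forward as they close: fully open they stand 13 mm farther back than shut.
Start: joints at [1.103, 0.241, 0.005, 1.335, 0, 1.571], TCP at [0.225, 0.446, 0.245] pointing down, gripper open.
Joint ranges: [-2.72, 2.72], [-1.05, 1.87], [-1.09, 1.28], [-1.99, 2.15], [-1.42, 1.44], [-3.14, 3.14]. Speed limits (rad/s): [2.79, 2.79, 3.14, 3.14, 3.14, 3.14].

## Interface

Orientations are given as a unit quaternion [x, y, z, w].
In Python, from workcell import * gives the robot as it stands.
- The arm moves only by the tool arm_command, never from a script. Its arguments are lists of equal length, an entry for each row: "translation": the shift along the tool's x, y, z in cm, a list of three; "turn": the turn about the tool's z in rad; "hand": the closure, from 0 (fully open) to 1 (shut). In form: {"translation": [[x, y, z], ...], "turn": [turn, ...], "hand": [hand, ...]}. A call has 1 to 5 rows; each row is the pose to reach, as a shift and turn from the pose commanded when the call began, along the tool's axes at that moment; what a row does not reach only later rows make up. A row lasts 1/12 s, in which the tool goes at most 41.7 mm and 7.16 degrees, less where a joint would pass 70% of its speed; a pose out of reach is approached as far as the arm can. A call with a gripper value outside its range is refused whole. The fingers move at their own pace and stop on an object; the grip force is fixed at half the most. Time passes only in rows, so rows that repeat a pose let the fingers close. It gives the time, the measured TCP pose, the force and the opening at its end, in the units of the state.
- get_obs(): the state, without advancing time (a new reading comes with each control period).
- camera(name): name is "scene" or "side" or "wrist"; returns (picture, depth): 400x640x3 uint8, red, green, blue; 400x640 float32, m along the optical axis (not along the pixel's ray), 0 where there is no reading.
- camera_info(name): a dict with "mtx" (3x3 intrinsics, pixels), "dist_coeffs" ([k1, k2, p1, p2, k3] as OpenCV has them; the pictures are not rectified), "world_to_cam" (4x4, takes a point from world to camera coordinates). Camera axes: x right, y down, z forward; pixel columns grow to the right and rows downward; lengths in m; the calibration is good to about 2 mm. A picture is of the moment at which its call begins: read the wrist's pose just before it. camera_info takes no time and is no camera call; for the wrist camera it gives the pose at the moment of the call.
- job_done(): hands the job in, once; it reports no verdict.
Trained networks look in the newest picture that a camera, given by its name, has taken for a name from the list of things; names that differ only in an ending like _2 or _b are one class to them, and where a whole thing is asked for, a point or a joint stands for the part that bears it (a point fixed in the world has none). Each returns a list of dicts, best first, with "conf" (0 to 1); they miss things now and then, are a little off and sometimes report something else, mostly with a low value. They report only what shows in the picture. A call takes as long as a camera call. They do not tell look-alikes from the thing itself.
- search_frame(camera, name): "location" ([row, column] in pixels, amid what is visible of it).
- spot_point(camera, name): "location" ([row, column] in pixels: a listed point, or the origin of a listed thing).
The state is a dict: "clock": time; "joint_pos": joint angles; "joint_vel": joint speeds; "tau": joint torques, N m; "eef_pos": TCP position; "tool_rot": TCP orientation; "ft_force": force on the tool from outside, world axes, zero at the start; "ft_torque": the same for the moment, N m; "grip_width": finger opening in m.
Only numpy, scipy, OpenCV 4.12 (cv2) and the standard library are available. Lean on these libraries where they do the work, as an engineer would, in place of code of your own. Each camera call takes 0.05 s, during which the arm holds its last target. There are 200 camera calls.

## Working session

There is one attempt and no reset: what is moved stays moved. The work goes in short steps, Python scripts to look and compute and a tool call to move; the robot and the scene stay as the last step left them, time stands still between calls to the robot, and variables do not carry over. Pictures are saved under pics/ and viewed, about 12 in all and at most 16, crops included, and the job is handed in when it is done.

Besides the shell and the picture viewer there is one more tool, called by a JSON object that holds its "name" and its "arguments", one argument or row to a line. arm_command: Moves the arm, as the interface text tells. Its arguments: {"type":"object","properties":{"translation":{"type":"array","items":{"type":"array","items":{"type":"number"}}},"turn":{"type":"array","items":{"type":"number"}},"hand":{"type":"array","items":{"type":"number"}}},"required":["translation","turn","hand"]}

```bash
mkdir -p pics; ls; cat > h.py <<'E'
from workcell import *
import numpy as np, cv2
from scipy.spatial.transform import Rotation as R
def shot(n):
    i=camera_info(n); p,d=camera(n); return p,d,i
def cloud(d,i):
    K=np.array(i['mtx']);D=np.array(i['dist_coeffs'])
    v,u=np.mgrid[0:d.shape[0],0:d.shape[1]]
    q=cv2.undistortPoints(np.stack([u.ravel(),v.ravel()],1).astype(np.float32)[:,None],K,D)[:,0]
    z=d.ravel(); c=np.c_[q*z[:,None],z,np.ones(len(z))]
    w=(np.linalg.inv(np.array(i['world_to_cam']))@c.T).T[:,:3]
    w[z==0]=np.nan
    return w.reshape(*d.shape,3)
def save(n,p): cv2.imwrite('pics/'+n+'.png',p[:,:,::-1])
E
python3 - <<'E'
from h import *
print(get_obs())
for n in ['scene','side','wrist']:
    p,d,i=shot(n); save(n+'0',p); w=cloud(d,i); np.save(n+'0.npy',w)
    print(n,np.array(i['world_to_cam']).round(3).tolist(),np.array(i['mtx']).tolist())
    if n=='wrist': continue
    for t in ['socket_short','socket_mid','socket_tall','brush','holder','fixture','drive0','drive1','drive2','glue_jar','mallet','plane']:
        for r in search_frame(n,t)[:3] if not t.startswith('drive') else spot_point(n,t)[:2]:
            a,b=[int(round(x)) for x in r['location']]
            print(t,a,b,round(r['conf'],2),w[min(a,399),min(b,639)].round(3))
E
```

```text
pics
{'clock': 0.0, 'joint_pos': array([ 1.10299219e+00,  2.41390981e-01,  3.67439017e-03,  1.33520219e+00,
       -2.68050865e-05,  1.57077256e+00]), 'joint_vel': array([-0.00185073,  0.00171183, -0.00014606,  0.00084137,  0.00075384,
        0.0005975 ]), 'tau': array([ 1.61615000e-03, -3.72319508e+01,  2.52408224e+01,  1.68200559e-02,
        2.87500370e-04, -5.57516231e-06]), 'eef_pos': array([0.22518756, 0.44571648, 0.24440491]), 'tool_rot': array([ 2.31763388e-01,  9.72771610e-01, -1.03543377e-03, -2.32940950e-04]), 'ft_force': array([-0.45392512, -0.50762554,  0.19895467]), 'ft_torque': array([ 0.06783042,  0.02305979, -0.02661366]), 'grip_width': 0.08531623764475255}
scene [[-0.062, 0.998, -0.016, 0.079], [0.643, 0.027, -0.765, -0.327], [-0.763, -0.058, -0.643, 1.477], [0.0, 0.0, 0.0, 1.0]] [[409.4430931711067, 0.0, 314.023159019964], [0.0, 409.4430931711067, 202.577384603464], [0.0, 0.0, 1.0]]
socket_mid 183 259 0.8 [ 0.539 -0.182  0.083]
socket_tall 213 267 0.96 [ 0.654 -0.144  0.086]
socket_tall 211 310 0.7 [ 0.635 -0.048  0.079]
socket_tall 215 408 0.43 [0.568 0.192 0.016
[... 1026 characters left out ...]
.721 -0.367  0.108]
holder 279 365 0.62 [ 0.595 -0.338  0.056]
fixture 179 282 0.63 [0.551 0.182 0.014]
drive0 173 282 0.86 [0.554 0.188 0.033]
drive0 162 265 0.67 [0.519 0.281 0.031]
drive1 173 282 0.86 [0.554 0.188 0.033]
drive1 162 265 0.67 [0.519 0.281 0.031]
drive2 173 282 0.86 [0.554 0.188 0.033]
drive2 162 265 0.67 [0.519 0.281 0.031]
glue_jar 208 387 0.79 [ 0.748 -0.144  0.074]
mallet 370 285 0.71 [ 0.381 -0.485  0.061]
plane 180 356 0.7 [0.757 0.066 0.037]
wrist [[0.45, 0.893, 0.001, -0.499], [0.857, -0.432, 0.28, -0.038], [0.25, -0.126, -0.96, 0.379], [0.0, 0.0, 0.0, 1.0]] [[316.25001836191245, 0.0, 320.9863710065318], [0.0, 316.25001836191245, 199.97677883328242], [0.0, 0.0, 1.0]]
```

```bash
python3 - <<'E'
import cv2
a=cv2.imread('pics/scene0.png'); cv2.imwrite('pics/scene0c.png',cv2.resize(a[130:310,130:500],None,fx=2.15,fy=2.15,interpolation=cv2.INTER_CUBIC))
b=cv2.imread('pics/side0.png'); cv2.imwrite('pics/side0c.png',cv2.resize(b[130:390,200:500],None,fx=2.2,fy=2.2,interpolation=cv2.INTER_CUBIC))
E
```

```text
(no output)
```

View pics/scene0c.png

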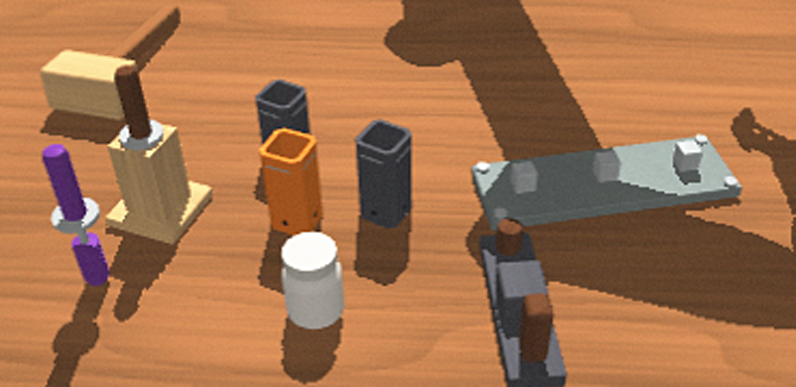

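View pics/side0c.png

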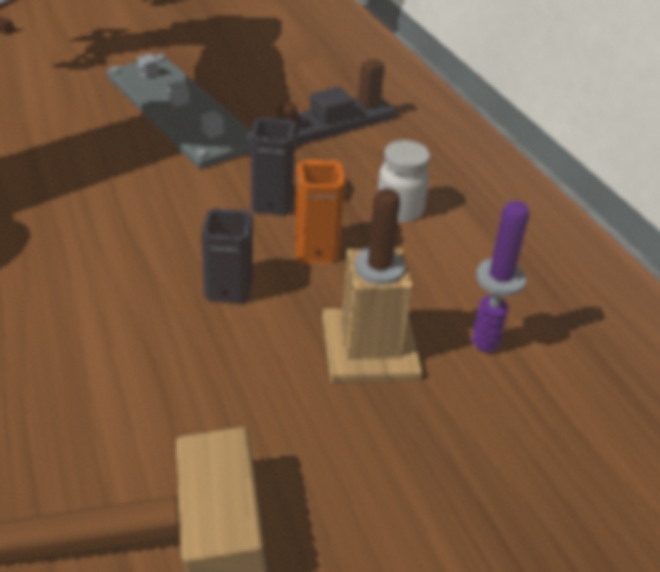

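The scene shows two black sockets: scene px (259,183), which looks like the mid one, and (310,211), the tall one. An orange look-alike stands at (267,213). The wooden-handled brush is in the holder at (190,185), and a purple one stands at (166,230). The short socket seems to be absent. Next I'll measure from the clouds.

```bash
cat >> h.py <<'E'
def rect(w,m):
    q=w[m][:,:2].astype(np.float32)*1000
    c,s,a=cv2.minAreaRect(q); return np.round(c,1),np.round(s,1),round(a,1),len(q)
def near(w,x,y,r): return np.hypot(w[...,0]-x,w[...,1]-y)<r
E
python3 - <<'E'
from h import *
for n in ['scene','side']:
    w=np.load(n+'0.npy'); p=cv2.imread('pics/%s0.png'%n)[:,:,::-1].astype(int)
    Z=w[...,2]; dark=(p.max(2)<110)&(p.max(2)-p.min(2)<35)
    for nm,x,y in [('mid',.515,-.2),('tall',.61,-.06),('orange',.63,-.155)]:
        m=near(w,x,y,.05)&(Z>.02); 
        top=np.nanpercentile(Z[m],99)
        print(n,nm,'top',round(top,4),'rim',rect(w,m&(Z>top-.006)),'all',rect(w,m&(Z>.03)))
    m=near(w,.56,.2,.2)&(Z>.010)&(Z<.021)&((p.max(2)-p.min(2))<45); print(n,'plate',rect(w,m),np.nanmedian(Z[m]))
    m=near(w,.56,.2,.14)&(Z>.040)&(Z<.05)
    k,l=cv2.connectedComponents(m.astype(np.uint8))
    for j in range(1,k):
        if (l==j).sum()>8: print('drv',w[l==j].mean(0).round(4),(l==j).sum())
    m=near(w,.62,-.32,.06)
    print('handle',[w[m&(Z>a)&(Z<a+.02)].mean(0).round(4).tolist() for a in (.13,.15,.17)], 'maxz',np.nanmax(Z[m]),'rim',rect(w,m&(Z>.1)&(Z<.12)),'base',rect(w,near(w,.62,-.32,.08)&(Z>.008)&(Z<.03)))
E
```

```text
scene mid top 0.0937 rim (array([ 511., -182.]), array([51.2, 50.1]), 66.7, 138) all (array([ 511.4, -182.9]), array([55.1, 52.2]), 65.3, 533)
scene tall top 0.1112 rim (array([608.4, -52.7]), array([49.9, 53.4]), 63.7, 169) all (array([608.7, -52.7]), array([50.8, 53.3]), 62.6, 910)
scene orange top 0.1114 rim (array([ 627.8, -153.3]), array([50.6, 51.3]), 69.8, 173) all (array([ 628. , -153.8]), array([51.8, 52.3]), 69.6, 938)
scene plate (array([586.6, 195.8]), array([168. , 324.1]), 14.5, 2977) 0.01624322077350171
drv [0.5336 0.2977 0.0439] 69
drv [0.5558 0.2    0.0438] 68
drv [0.5789 0.1021 0.0434] 73
handle [[0.627, -0.3118, 0.1398], [0.6267, -0.312, 0.1601], [0.6269, -0.3124, 0.18]] maxz 0.20109837917083528 rim (array([ 618.8, -315.5]), array([58.7, 57.8]), 72.6, 381) base (array([ 620.4, -315.5]), array([92.9, 92.4]), 71.7, 604)
side mid top 0.0923 rim (array([ 506.5, -185.8]), array([52.4, 49.6]), 64.6, 178) all (array([ 506.5, -185.8]), array([52.6, 50.5]), 63.4, 746)
side tall top 0.1102 rim (array([603.9, -57.7]), array([53.2, 49.3]), 65.0, 126) all (array([604.2, -57.7]), array([53.3, 50. ]), 64.5, 669)
side orange top 0.1104 rim (array([ 623.2, -157.3]), array([53.3, 50. ]), 70.8, 164) all (array([ 623.1, -157.5]), array([53.8, 50.2]), 70.9, 783)
side plate (array([600., 199.]), array([198.3, 325.9]), 13.9, 1382) 0.015012357629346551
drv [0.5273 0.2945 0.0423] 28
drv [0.5509 0.197  0.0425] 31
drv [0.5733 0.1003 0.0426] 36
handle [[0.6113, -0.325, 0.1399], [0.6112, -0.3249, 0.1603], [0.6108, -0.325, 0.1806]] maxz 0.19977942857861541 rim (array([ 614.8, -318.8]), array([56.6, 53.9]), 71.9, 464) base (array([ 615.3, -319. ]), array([89.1, 90.6]), 72.2, 767)
```

View pics/wrist0.png

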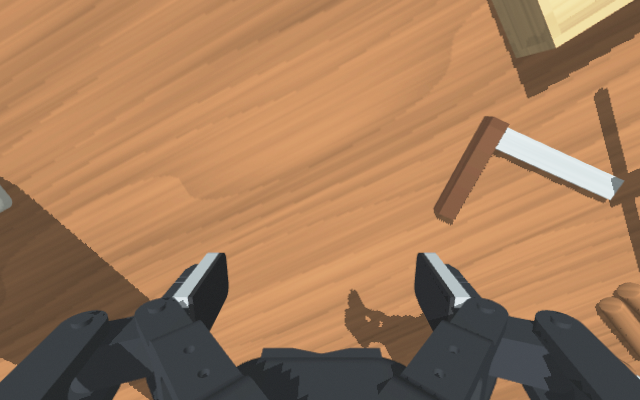

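Measured tops are 92 mm and 110 mm, so these are mid and tall; short is absent. Mid is near (509,-184) mm at about 64°. The drives are near (576,101), (553,198) and (530,296) mm, with fixture yaw about 13°. I'll move over mid now and look from close by.

{"name": "arm_command", "arguments": {
  "translation": [
    [-2.7,-2.2,0.2],
    [-5.4,-4.3,0.4],
    [-8.1,-6.5,0.6],
    [-10.8,-8.7,0.8],
    [-13.4,-10.9,1.0]
  ],
  "turn": [0,0,0,-0.01,-0.02],
  "hand": [0,0,0,0,0]
}}

```text
clock: 1.77
eef_pos: [0.2963, 0.2872, 0.2352]
tool_rot: [0.221, 0.975, 0.0, 0.0]
ft_force: [1.2, 0.4, -0.4]
grip_width: 0.0858
```

{"name": "arm_command", "arguments": {
  "translation": [
    [-2.7,-2.2,0.2],
    [-5.4,-4.3,0.4],
    [-8.1,-6.5,0.6],
    [-10.8,-8.7,0.8],
    [-13.4,-10.9,1.0]
  ],
  "turn": [0,0,0,0,0],
  "hand": [0,0,0,0,0]
}}

```text
clock: 2.18
eef_pos: [0.3701, 0.1307, 0.2255]
tool_rot: [0.222, 0.975, 0.0, 0.0]
ft_force: [1.3, 0.3, -0.1]
grip_width: 0.0853
```

{"name": "arm_command", "arguments": {
  "translation": [
    [-2.7,-2.2,0.2],
    [-5.4,-4.3,0.4],
    [-8.1,-6.5,0.6],
    [-10.8,-8.7,0.8],
    [-13.4,-10.9,1.0]
  ],
  "turn": [0,0,0,0,0],
  "hand": [0,0,0,0,0]
}}

```text
clock: 2.6
eef_pos: [0.4437, -0.0258, 0.2154]
tool_rot: [0.222, 0.975, 0.0, 0.0]
ft_force: [1.9, 0.4, -1.0]
grip_width: 0.0857
```

{"name": "arm_command", "arguments": {
  "translation": [
    [-2.7,-2.2,0.2],
    [-5.4,-4.3,0.4],
    [-8.1,-6.5,0.6],
    [-10.8,-8.7,0.8],
    [-13.4,-10.9,1.0]
  ],
  "turn": [0,0,0,0,0],
  "hand": [0,0,0,0,0]
}}

```text
clock: 3.02
eef_pos: [0.5173, -0.1821, 0.2052]
tool_rot: [0.222, 0.975, 0.0, 0.0]
ft_force: [0.1, -0.4, 1.0]
grip_width: 0.0855
```

```bash
cat >> h.py <<'E'
def tool():
    o=get_obs(); Rt=R.from_quat(o['tool_rot']); Y=Rt.as_matrix()[:,1]
    return o['eef_pos'],Rt,np.degrees(np.arctan2(Y[1],Y[0]))
def to(x,y,z,yaw=None):
    p,Rt,yw=tool(); d=Rt.inv().apply(np.array([x,y,z])-p)*100
    t=0 if yaw is None else -((yaw-yw+90)%180-90)
    print('tcp',p.round(4),'yaw',round(yw,1),'shift cm',d.round(2),'turn',round(np.radians(t),3))
def rim(n,x,y,r=.05,band=.006,lo=.02):
    p,d,i=shot(n); w=cloud(d,i); Z=w[...,2]; m=near(w,x,y,r)&(Z>lo); top=np.nanpercentile(Z[m],98)
    return p,w,round(float(top),4),rect(w,m&(abs(Z-top)<band))
E
python3 - <<'E'
from h import *
p,w,top,r=rim('wrist',.509,-.184); save('w1',p); print(top,r)
for band in (.003,.01):
    Z=w[...,2]; print(rect(w,near(w,.509,-.184,.05)&(abs(Z-top)<band)))
to(r[0][0]/1e3,r[0][1]/1e3,.2)
E
```

```text
0.2872 (array([ 502.9, -176.5]), array([63.2,  9.5]), 65.2, 3824)
(array([ 501. , -175.8]), array([58.2,  5.7]), 64.5, 2135)
(array([ 504. , -176.9]), array([70.2, 11.8]), 65.2, 7788)
tcp [ 0.5196 -0.1875  0.2043] yaw 64.1 shift cm [1.99 0.26 0.42] turn 0.0
```

View pics/w1.png

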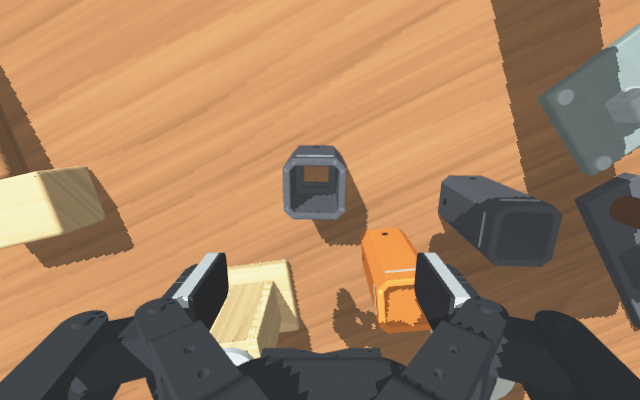

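Mid is at px (315,190), tall at (500,220) and orange at (395,280), with a drive visible at the right edge. I'll re-measure with the gripper's own points left out.

```bash
sed -i 's/m=near(w,x,y,r)&(Z>lo); top/m=near(w,x,y,r)\&(Z>lo)\&(Z<.135); top/; s/rect(w,m&(abs(Z-top)<band))/rect(w,m\&(abs(Z-top)<band))/' h.py
python3 - <<'E'
from h import *
p,w,top,r=rim('wrist',.509,-.184); print(top,r)
Z=w[...,2]
for nm,x,y,h in [('tall',.606,-.055,.11),('orange',.625,-.155,.11)]:
    print(nm,rect(w,near(w,x,y,.05)&(abs(Z-h)<.006)))
print('bench z',np.nanmedian(Z[60:120,150:350]))
to(r[0][0]/1e3,r[0][1]/1e3,.2,r[2])
E
```

```text
0.0935 (array([ 506.7, -184.4]), array([50.5, 50. ]), 64.1, 1687)
tall (array([604.3, -55.6]), array([51. , 50.9]), 63.5, 2440)
orange (array([ 621.5, -162.3]), array([36.2, 50.5]), 71.0, 1040)
bench z 0.0005679656641612019
tcp [ 0.5182 -0.1845  0.2043] yaw 64.0 shift cm [ 1.04 -0.49  0.42] turn -0.001
```

{"name": "arm_command", "arguments": {
  "translation": [
    [1.0,-0.45,2],
    [1.0,-0.45,5],
    [1.0,-0.45,8],
    [1.0,-0.45,11.5],
    [1.0,-0.45,14.9]
  ],
  "turn": [0,0,0,0,0],
  "hand": [0,0,0,0,0]
}}

```text
clock: 3.53
eef_pos: [0.5057, -0.1795, 0.0556]
tool_rot: [0.222, 0.975, 0.0, 0.001]
ft_force: [0.9, -0.1, -0.6]
grip_width: 0.0857
```

{"name": "arm_command", "arguments": {
  "translation": [
    [0,0,0],
    [0,0,0],
    [0,0,0],
    [0,0,0],
    [0,0,0]
  ],
  "turn": [0,0,0,0,0],
  "hand": [0,0.5,1,1,1]
}}

```text
clock: 3.95
eef_pos: [0.508, -0.1809, 0.0593]
tool_rot: [0.222, 0.975, -0.001, 0.003]
ft_force: [-0.4, -0.6, 4.9]
grip_width: 0.0491
```

{"name": "arm_command", "arguments": {
  "translation": [
    [0,0,0],
    [0,0,0],
    [0,0,0],
    [0,0,0],
    [0,0,0]
  ],
  "turn": [0,0,0,0,0],
  "hand": [1,1,1,1,1]
}}

```text
clock: 4.37
eef_pos: [0.5079, -0.1809, 0.0593]
tool_rot: [0.222, 0.975, -0.0, 0.003]
ft_force: [0.3, 0.2, 7.1]
grip_width: 0.0499
```

{"name": "arm_command", "arguments": {
  "translation": [
    [0,0,-2],
    [0,0,-5],
    [0,0,-8],
    [0,0,-11],
    [0,0,-14]
  ],
  "turn": [0,0,0,0,0],
  "hand": [1,1,1,1,1]
}}

```text
clock: 4.78
eef_pos: [0.5051, -0.1796, 0.198]
tool_rot: [0.222, 0.975, 0.0, -0.0]
ft_force: [0.3, -0.6, -3.7]
grip_width: 0.0499
```

{"name": "arm_command", "arguments": {
  "translation": [
    [1.3,3.0,0],
    [2.5,5.9,0],
    [3.8,8.9,0],
    [5.0,11.8,0],
    [6.2,14.7,0]
  ],
  "turn": [0,0,0,0,0],
  "hand": [1,1,1,1,1]
}}

```text
clock: 5.2
eef_pos: [0.5129, -0.0192, 0.1968]
tool_rot: [0.222, 0.975, 0.0, 0.0]
ft_force: [-0.2, -0.4, -4.4]
grip_width: 0.0498
```

{"name": "arm_command", "arguments": {
  "translation": [
    [1.3,3.0,0],
    [2.5,5.9,0],
    [3.8,8.9,0],
    [5.0,11.8,0],
    [6.2,14.7,0]
  ],
  "turn": [0,0,0,0,0],
  "hand": [1,1,1,1,1]
}}

```text
clock: 5.62
eef_pos: [0.5206, 0.1403, 0.1966]
tool_rot: [0.222, 0.975, 0.0, -0.0]
ft_force: [0.7, -0.5, -3.0]
grip_width: 0.0494
```

```bash
cat >> h.py <<'E'
def comps(w,m,k=40):
    n,l=cv2.connectedComponents(m.astype(np.uint8))
    for j in range(1,n):
        if (l==j).sum()>k:
            v,u=np.argwhere(l==j).mean(0); print('px',int(v),int(u),rect(w,l==j),'z',np.nanmedian(w[l==j][:,2]).round(4))
E
python3 - <<'E'
from h import *
p,d,i=shot('wrist'); w=cloud(d,i); Z=w[...,2]; save('w2',p)
a=p.astype(int); 
print('drives'); comps(w,near(w,.553,.198,.16)&(Z>.039)&(Z<.05))
print('plate'); m=near(w,.553,.198,.2)&(Z>.012)&(Z<.02); print(rect(w,m))
print('side view of socket in hand')
for n in ('scene','side'):
    p,d,i=shot(n); w=cloud(d,i); Z=w[...,2]; e=tool()[0]; save(n+'2',p)
    m=near(w,e[0],e[1],.045)&(Z>.08)&(Z<.3)&(p.max(2)<120)
    z=np.sort(Z[m]); print(n,z[[0,3,20]],len(z)); 
to(.530,.296,.2,103.1)
E
```

```text
drives
px 118 489 (array([527.1, 296.4]), array([26.2, 24. ]), 14.0, 878) z 0.0444
px 187 394 (array([550.1, 200.4]), array([25.2, 23.9]), 13.5, 676) z 0.0443
plate
(array([551.3, 200.4]), array([101.5, 299.7]), 13.4, 18452)
side view of socket in hand
scene [0.13746089 0.13824723 0.14110271] 1965
side [0.13540784 0.13702559 0.14036044] 847
tcp [0.5208 0.1411 0.1964] yaw 64.6 shift cm [ 5.81 14.39 -0.36] turn -0.672
```

View pics/w2.png

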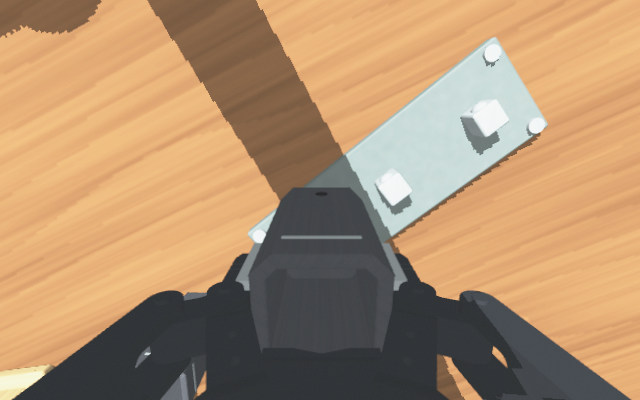

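```bash
python3 - <<'E'
from h import *
e,Rt,yw=tool()
p,d,i=shot('wrist'); w=cloud(d,i); t=Rt.inv().apply((w-e).reshape(-1,3)).reshape(w.shape)*1000
Z=t[...,2]
reg=np.zeros(Z.shape,bool); reg[180:360,245:400]=1
# tool z of rim
m=reg&(np.abs(t[...,0])<40)&(np.abs(t[...,1])<32)
print(np.histogram(Z[m],bins=np.arange(-60,80,4)))
for lo,hi in ((-40,-33),(-36,-30),(-33,-28),(-28,-20)):
    q=m&(Z>lo)&(Z<hi); 
    if q.sum()>30: print(lo,hi,rect(t/1000,q),np.nanpercentile(t[q][:,0],[1,99]),np.nanpercentile(t[q][:,1],[1,99]))
# front face
q=m&(Z>-10)&(Z<40); print('front face x',np.nanpercentile(t[q][:,0],[5,50,95]),np.nanpercentile(t[q][:,1],[2,98]))
E
```

```text
(array([ 340,  116,    4,   22,   48,   21, 4421, 1165, 1513, 1574, 1330,
       1249, 1125, 1042,  930,  871,  750,  680,  615,  569,  500,  971,
        192,  164,  173,  153,  125,  138,  111,   59,    0,    0,    0,
          0]), array([-60, -56, -52, -48, -44, -40, -36, -32, -28, -24, -20, -16, -12,
        -8,  -4,   0,   4,   8,  12,  16,  20,  24,  28,  32,  36,  40,
        44,  48,  52,  56,  60,  64,  68,  72,  76]))
-40 -33 (array([ 4.5, -0.1]), array([51.6, 39.9]), 88.8, 3148) [-12.63802034  23.5295055 ] [-25.39257231  23.39604834]
-36 -30 (array([ 4., -1.]), array([40.6, 53.9]), 0.8, 5006) [-13.31172444  23.75711151] [-25.77948508  23.56168161]
-33 -28 (array([ 2.2, -1.3]), array([44.8, 54.9]), 2.0, 2459) [-16.62297217  23.99938148] [-27.58229159  25.26343836]
-28 -20 (array([ 1.7, -0.8]), array([46.2, 58.9]), 0.3, 3087) [-21.16851542  24.4204645 ] [-28.76565533  27.09584522]
front face x [-20.78543461 -15.77610587  24.24215915] [-25.39340351  23.54800372]
```

{"name": "arm_command", "arguments": {
  "translation": [
    [1.2,2.9,0],
    [2.5,5.8,0],
    [3.7,8.6,0],
    [4.9,11.5,0],
    [6.15,14.4,0]
  ],
  "turn": [-0.1,-0.22,-0.34,-0.46,-0.58],
  "hand": [1,1,1,1,1]
}}

```text
clock: 6.23
eef_pos: [0.5284, 0.2947, 0.1964]
tool_rot: [-0.068, 0.998, -0.0, -0.0]
ft_force: [0.6, 0.3, -4.1]
grip_width: 0.0492
```

{"name": "arm_command", "arguments": {
  "translation": [
    [0,0,1],
    [0,0,3],
    [0,0,4],
    [0,0,4],
    [0,0,4]
  ],
  "turn": [-0.097,-0.097,-0.097,-0.097,-0.097],
  "hand": [1,1,1,1,1]
}}

```text
clock: 6.65
eef_pos: [0.5277, 0.2936, 0.1556]
tool_rot: [-0.113, 0.994, -0.001, -0.001]
ft_force: [1.1, 0.4, -3.8]
grip_width: 0.0494
```

```bash
python3 - <<'E'
from h import *
for k in range(3): to(.527,.2975,.12,103.4); camera('wrist')
p,d,i=shot('wrist'); w=cloud(d,i); Z=w[...,2]
print('plate',rect(w,near(w,.553,.198,.2)&(Z>.012)&(Z<.02)))
print('drives'); comps(w,near(w,.553,.198,.16)&(Z>.039)&(Z<.05))
e,Rt,yw=tool(); t=Rt.inv().apply((w-e).reshape(-1,3)).reshape(w.shape)
q=(abs(t[...,1])<.015)&(t[...,2]>-.033)&(t[...,2]<-.0); print('front x',np.nanpercentile(t[q][:,0],[80,95,98]))
for n in ('scene','side'):
    p,d,i=shot(n); w=cloud(d,i); save(n+'3',p)
    Z=w[...,2]; m=near(w,.528,.297,.06)&(Z>.088)&(Z<.125)&(p.max(2)<120); print(n,'socket body',rect(w,m)); comps(w,near(w,.553,.198,.16)&(Z>.039)&(Z<.05),15)
E
```

```text
tcp [0.5277 0.2936 0.1556] yaw 103.0 shift cm [-0.03  0.4   3.56] turn -0.007
tcp [0.5285 0.2941 0.1567] yaw 103.0 shift cm [0.07 0.36 3.67] turn -0.006
tcp [0.5289 0.2945 0.1573] yaw 103.0 shift cm [0.12 0.33 3.73] turn -0.006
plate (array([600.6, 201.3]), array([196.5, 321.8]), 13.5, 31384)
drives
px 199 202 (array([549.9, 200.3]), array([26.7, 23.9]), 12.3, 943) z 0.0442
px 184 325 (array([516.1, 294. ]), array([ 3.8, 23.1]), 13.5, 104) z 0.0418
px 199 75 (array([573.4, 103.2]), array([26.6, 24.7]), 15.0, 1049) z 0.0442
px 299 55 (array([667.6,  90.6]), array([19.4,  5.3]), 47.2, 289) z 0.045
front x [0.02483253 0.02515228 0.02529457]
scene socket body (array([546.7, 285.9]), array([60. , 31.3]), 61.6, 221)
px 198 450 (array([532.4, 298.6]), array([25.6, 24.6]), 9.4, 72) z 0.044
px 203 412 (array([554.4, 200. ]), array([27. , 24.4]), 12.9, 76) z 0.0433
px 208 373 (array([578.2, 102. ]), array([26.4, 22.6]), 9.8, 77) z 0.0436
side socket body (array([522.9, 278. ]), array([33.5, 59.9]), 68.5, 142)
px 156 266 (array([526. , 294.2]), array([23. , 23.8]), 9.2, 30) z 0.0428
px 169 280 (array([549.4, 197.6]), array([22.6, 24.8]), 27.2, 34) z 0.043
px 183 295 (array([573.8, 100.3]), array([23.3, 25.6]), 7.0, 38) z 0.0426
```

{"name": "arm_command", "arguments": {
  "translation": [
    [0.08,0.42,1],
    [0.08,0.42,3],
    [0.08,0.42,4.5],
    [0.08,0.42,4.5],
    [0.08,0.42,4.5]
  ],
  "turn": [-0.007,-0.007,-0.007,-0.007,-0.007],
  "hand": [1,1,1,1,1]
}}

```text
clock: 7.37
eef_pos: [0.5253, 0.2988, 0.11]
tool_rot: [-0.118, 0.993, -0.001, -0.002]
ft_force: [-0.6, 0.6, -3.6]
grip_width: 0.0493
```

{"name": "arm_command", "arguments": {
  "translation": [
    [0,0,0.4],
    [0,0,0.8],
    [0,0,1.2],
    [0,0,1.5],
    [0,0,1.5]
  ],
  "turn": [0,0,0,0,0],
  "hand": [1,1,1,1,1]
}}

```text
clock: 7.78
eef_pos: [0.5263, 0.2989, 0.0958]
tool_rot: [-0.118, 0.993, -0.0, -0.0]
ft_force: [0.3, -0.1, -3.5]
grip_width: 0.0491
```

{"name": "arm_command", "arguments": {
  "translation": [
    [0,0,0.4],
    [0,0,0.8],
    [0,0,1.2],
    [0,0,1.6],
    [0,0,1.8]
  ],
  "turn": [0,0,0,0,0],
  "hand": [1,1,1,1,1]
}}

```text
clock: 8.2
eef_pos: [0.5268, 0.2991, 0.0779]
tool_rot: [-0.118, 0.993, 0.0, 0.001]
ft_force: [1.3, 0.4, -3.0]
grip_width: 0.0493
```

{"name": "arm_command", "arguments": {
  "translation": [
    [0,0,0.3],
    [0,0,0.6],
    [0,0,0.9],
    [0,0,0.9],
    [0,0,0.9]
  ],
  "turn": [0,0,0,0,0],
  "hand": [1,1,1,1,1]
}}

```text
clock: 8.62
eef_pos: [0.5268, 0.2991, 0.0752]
tool_rot: [-0.118, 0.993, 0.001, 0.002]
ft_force: [-9.2, -6.2, 28.7]
grip_width: 0.0491
```

{"name": "arm_command", "arguments": {
  "translation": [
    [0,0,-0.7],
    [0,0,-0.7],
    [0,0,-0.7],
    [0,0,-0.7],
    [0,0,-0.7]
  ],
  "turn": [0,0,0,0,0],
  "hand": [1,0.7,0,0,0]
}}

```text
clock: 9.03
eef_pos: [0.5265, 0.2992, 0.0759]
tool_rot: [-0.118, 0.993, 0.0, -0.0]
ft_force: [0.1, 0.3, 0.8]
grip_width: 0.0828
```

{"name": "arm_command", "arguments": {
  "translation": [
    [0,0,0],
    [0,0,0],
    [0,0,-1],
    [0,0,-4],
    [0,0,-8]
  ],
  "turn": [0,0,0,0,0],
  "hand": [0,0,0,0,0]
}}

```text
clock: 9.45
eef_pos: [0.5241, 0.2977, 0.1539]
tool_rot: [-0.118, 0.993, -0.002, -0.004]
ft_force: [0.3, 1.1, 0.4]
grip_width: 0.0858
```

{"name": "arm_command", "arguments": {
  "translation": [
    [0,0,-2],
    [0,0,-5],
    [0,0,-5],
    [0,0,-5],
    [0,0,-5]
  ],
  "turn": [0,0,0,0,0],
  "hand": [0,0,0,0,0]
}}

```text
clock: 9.87
eef_pos: [0.5263, 0.299, 0.2065]
tool_rot: [-0.118, 0.993, 0.0, 0.0]
ft_force: [0.0, -0.3, -0.1]
grip_width: 0.0853
```

```bash
python3 - <<'E'
from h import *
for n in ('scene','side','wrist'):
    p,w,top,r=rim(n,.527,.297,lo=.06); print(n,'mid on drive',top,r); save(n+'4',p)
    Z=w[...,2]
    if n!='wrist':
        for nm,x,y,h in [('tall',.606,-.055,.11),('orange',.625,-.155,.11)]: print(nm,rect(w,near(w,x,y,.05)&(abs(Z-h)<.006)))
    comps(w,near(w,.553,.198,.16)&(Z>.039)&(Z<.05),15)
to(.605,-.056,.2,63.6)
E
```

```text
scene mid on drive 0.1095 (array([530.5, 298.7]), array([52.3, 50.8]), 12.4, 166)
tall (array([607.6, -51.7]), array([49.6, 52.7]), 66.8, 191)
orange (array([ 627.1, -153.8]), array([51.5, 52.4]), 70.5, 200)
px 202 449 (array([544. , 293.5]), array([61. , 31.4]), 70.3, 83) z 0.0445
px 203 412 (array([554.8, 199.8]), array([25.9, 24.1]), 17.9, 73) z 0.0436
px 208 373 (array([578.8, 102.2]), array([23.8, 22.9]), 11.3, 72) z 0.0438
side mid on drive 0.1081 (array([526.4, 297.2]), array([49.5, 52.4]), 15.6, 80)
tall (array([604.6, -56.4]), array([54.2, 49.9]), 63.8, 129)
orange (array([ 623.3, -157. ]), array([54.2, 49.9]), 70.2, 161)
px 158 265 (array([517.6, 281.5]), array([29.5, 60. ]), 60.0, 52) z 0.0447
px 169 280 (array([550.2, 198.9]), array([23.3, 25.8]), 20.8, 34) z 0.0423
px 183 295 (array([573.5, 100.2]), array([23.4, 22.9]), 21.7, 42) z 0.0423
wrist mid on drive 0.1095 (array([526.8, 297.3]), array([50.6, 49.9]), 12.2, 1784)
px 162 322 (array([506.2, 292.5]), array([ 7.7, 48.7]), 12.9, 95) z 0.0433
px 186 109 (array([573.2, 103. ]), array([24.6, 25.5]), 12.7, 718) z 0.0442
px 187 215 (array([550.2, 200.1]), array([26. , 23.6]), 12.1, 657) z 0.0442
px 196 320 (array([534.1, 299.1]), array([24.4, 37.8]), 13.4, 981) z 0.0473
px 272 88 (array([667.4,  90.3]), array([19.1,  5.5]), 47.2, 183) z 0.0447
tcp [0.5256 0.2986 0.2047] yaw 103.5 shift cm [  0.58 -36.33   0.51] turn 0.697
```

Mid is home: its rim is at 108–109 mm, as expected. Next is the tall one.

{"name": "arm_command", "arguments": {
  "translation": [
    [0.06,-3.6,0],
    [0.12,-7.2,0],
    [0.18,-10.8,0],
    [0.24,-14.4,0],
    [0.3,-18.1,0]
  ],
  "turn": [0,0,0,0,0],
  "hand": [0,0,0,0,0]
}}

```text
clock: 10.43
eef_pos: [0.5652, 0.1209, 0.2049]
tool_rot: [-0.118, 0.993, -0.0, -0.001]
ft_force: [0.3, -0.7, -0.1]
grip_width: 0.0853
```

{"name": "arm_command", "arguments": {
  "translation": [
    [0.06,-3.6,0],
    [0.12,-7.2,0],
    [0.18,-10.8,0],
    [0.24,-14.4,0],
    [0.28,-18.2,0]
  ],
  "turn": [0.11,0.22,0.33,0.44,0.55],
  "hand": [0,0,0,0,0]
}}

```text
clock: 10.85
eef_pos: [0.6051, -0.0566, 0.205]
tool_rot: [0.159, 0.987, 0.0, -0.001]
ft_force: [0.4, 0.3, -0.7]
grip_width: 0.0852
```

{"name": "arm_command", "arguments": {
  "translation": [
    [0,0,0],
    [0,0,0],
    [0,0,0],
    [0,0,0],
    [0,0,0]
  ],
  "turn": [0.1,0.147,0.147,0.147,0.147],
  "hand": [0,0,0,0,0]
}}

```text
clock: 11.27
eef_pos: [0.6054, -0.0548, 0.2056]
tool_rot: [0.228, 0.974, -0.0, -0.001]
ft_force: [0.2, 0.5, -0.1]
grip_width: 0.0851
```

```bash
python3 - <<'E'
from h import *
p,w,top,r=rim('wrist',.604,-.056); print(top,r); save('w5',p)
to(r[0][0]/1e3,r[0][1]/1e3,.075,r[2])
E
```

```text
0.1115 (array([604.5, -55.1]), array([50.1, 50.2]), 63.6, 1845)
tcp [ 0.6054 -0.0546  0.2058] yaw 63.7 shift cm [ 0.05 -0.08 13.08] turn 0.002
```

View pics/w5.png

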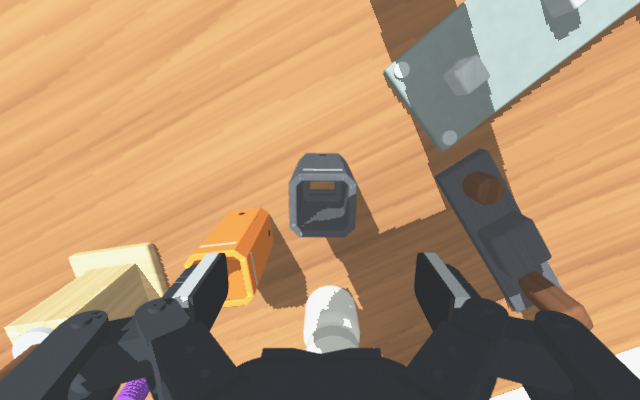

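The black tall socket is at px (322,200) under the TCP. The orange look-alike at (225,275) stays clear of the left finger.

{"name": "arm_command", "arguments": {
  "translation": [
    [0,0,3],
    [0,0,6],
    [0,0,9],
    [0,0,11.5],
    [0,0,13.2]
  ],
  "turn": [0,0,0,0,0],
  "hand": [0,0,0,0,0]
}}

```text
clock: 11.73
eef_pos: [0.6039, -0.0542, 0.0713]
tool_rot: [0.227, 0.974, -0.0, -0.002]
ft_force: [0.1, 0.4, -0.2]
grip_width: 0.0853
```

{"name": "arm_command", "arguments": {
  "translation": [
    [0,0,0],
    [0,0,0],
    [0,0,0],
    [0,0,0],
    [0,0,0]
  ],
  "turn": [0,0,0,0,0],
  "hand": [0,0.5,1,1,1]
}}

```text
clock: 12.15
eef_pos: [0.6075, -0.0551, 0.0766]
tool_rot: [0.228, 0.974, 0.0, 0.002]
ft_force: [1.0, 0.5, 2.4]
grip_width: 0.0496
```

{"name": "arm_command", "arguments": {
  "translation": [
    [0,0,0],
    [0,0,0],
    [0,0,0],
    [0,0,0],
    [0,0,0]
  ],
  "turn": [0,0,0,0,0],
  "hand": [1,1,1,1,1]
}}

```text
clock: 12.57
eef_pos: [0.6075, -0.0552, 0.0766]
tool_rot: [0.228, 0.974, 0.001, 0.002]
ft_force: [0.7, 0.1, 6.2]
grip_width: 0.0491
```

{"name": "arm_command", "arguments": {
  "translation": [
    [0,0,-2],
    [0,0,-5],
    [0,0,-8],
    [0,0,-11],
    [0,0,-14]
  ],
  "turn": [0,0,0,0,0],
  "hand": [1,1,1,1,1]
}}

```text
clock: 12.98
eef_pos: [0.6045, -0.0552, 0.2144]
tool_rot: [0.228, 0.974, -0.0, -0.002]
ft_force: [0.9, 0.1, -4.5]
grip_width: 0.0493
```

```bash
python3 - <<'E'
from h import *
to(.5733,.103,.21,103.4)
e,Rt,yw=tool()
p,d,i=shot('wrist'); w=cloud(d,i); t=Rt.inv().apply((w-e).reshape(-1,3)).reshape(w.shape)*1000
Z=t[...,2]; q=(abs(t[...,1])<35)&(abs(t[...,0])<40)&(Z>-45)&(Z<-28)
q[:180]=0; top=np.nanpercentile(Z[q],3); q&=Z<top+6
print('rim z',top,'x',np.nanpercentile(t[q][:,0],[1,99]),'y',np.nanpercentile(t[q][:,1],[1,99]))
comps(w,near(w,.553,.198,.16)&(w[...,2]>.039)&(w[...,2]<.05),60)
E
```

```text
tcp [ 0.6045 -0.0552  0.2144] yaw 63.6 shift cm [ 9.83 12.79  0.45] turn -0.695
rim z -43.42292303943159 x [10.20876081 11.97202302] y [-34.7371344   34.60672752]
px 4 568 (array([561.1, 195. ]), array([21., 10.]), 60.6, 251) z 0.0439
px 75 466 (array([573.7, 102.2]), array([26.8, 25. ]), 11.6, 885) z 0.0445
```

{"name": "arm_command", "arguments": {
  "translation": [
    [2.0,2.6,0],
    [4.0,5.2,0],
    [6.0,7.8,0],
    [8.0,10.4,0],
    [9.9,12.9,0]
  ],
  "turn": [-0.11,-0.23,-0.35,-0.47,-0.58],
  "hand": [1,1,1,1,1]
}}

```text
clock: 13.45
eef_pos: [0.573, 0.1055, 0.2129]
tool_rot: [-0.062, 0.998, -0.0, -0.001]
ft_force: [0.5, 0.4, -4.2]
grip_width: 0.0494
```

{"name": "arm_command", "arguments": {
  "translation": [
    [0,0,1],
    [0,0,3],
    [0,0,6],
    [0,0,8],
    [0,0,8]
  ],
  "turn": [-0.11,-0.115,-0.115,-0.115,-0.115],
  "hand": [1,1,1,1,1]
}}

```text
clock: 13.87
eef_pos: [0.5695, 0.1036, 0.1278]
tool_rot: [-0.117, 0.993, -0.0, -0.006]
ft_force: [-1.1, 0.4, -6.5]
grip_width: 0.0493
```

```bash
python3 - <<'E'
from h import *
for k in range(5): to(.5732,.1043,.0926,103.4); camera('wrist')
E
```

```text
tcp [0.5695 0.1036 0.1278] yaw 103.4 shift cm [-0.42 -0.02  3.52] turn 0.001
tcp [0.5711 0.1037 0.1305] yaw 103.4 shift cm [-0.25  0.01  3.79] turn 0.0
tcp [0.5731 0.104  0.1329] yaw 103.4 shift cm [-0.03  0.02  4.03] turn 0.0
tcp [0.5746 0.1042 0.1346] yaw 103.4 shift cm [0.13 0.04 4.2 ] turn 0.0
tcp [0.5754 0.1044 0.1356] yaw 103.4 shift cm [0.22 0.05 4.3 ] turn 0.0
```

{"name": "arm_command", "arguments": {
  "translation": [
    [0,0,0],
    [0,0,0],
    [0,0,0],
    [0,0,0],
    [0,0,0]
  ],
  "turn": [0,0,0,0,0],
  "hand": [1,1,1,1,1]
}}

```text
clock: 14.53
eef_pos: [0.5745, 0.1043, 0.1346]
tool_rot: [-0.117, 0.993, -0.0, 0.0]
ft_force: [0.0, 0.4, -4.3]
grip_width: 0.0496
```

```bash
python3 - <<'E'
from h import *
for k in range(3): to(.5732,.1043,.0926,103.4); camera('wrist')
E
```

```text
tcp [0.5745 0.1043 0.1346] yaw 103.4 shift cm [0.13 0.03 4.2 ] turn 0.0
tcp [0.5745 0.1044 0.1345] yaw 103.4 shift cm [0.13 0.02 4.19] turn 0.0
tcp [0.5744 0.1044 0.1344] yaw 103.4 shift cm [0.12 0.02 4.18] turn 0.0
```

{"name": "arm_command", "arguments": {
  "translation": [
    [0.1,0,0.4],
    [0.1,0,0.8],
    [0.1,0,1.2],
    [0.1,0,1.6],
    [0.1,0,2.0]
  ],
  "turn": [0,0,0,0,0],
  "hand": [1,1,1,1,1]
}}

```text
clock: 15.1
eef_pos: [0.5742, 0.1043, 0.1147]
tool_rot: [-0.117, 0.993, 0.0, 0.001]
ft_force: [2.8, 1.1, -1.3]
grip_width: 0.0494
```

{"name": "arm_command", "arguments": {
  "translation": [
    [0,0,0.4],
    [0,0,0.8],
    [0,0,1.2],
    [0,0,1.6],
    [0,0,1.8]
  ],
  "turn": [0,0,0,0,0],
  "hand": [1,1,1,1,1]
}}

```text
clock: 15.52
eef_pos: [0.5756, 0.1046, 0.097]
tool_rot: [-0.117, 0.993, 0.0, 0.002]
ft_force: [5.1, 1.1, -0.3]
grip_width: 0.0491
```

{"name": "arm_command", "arguments": {
  "translation": [
    [0,0,0.3],
    [0,0,0.6],
    [0,0,0.9],
    [0,0,1.1],
    [0,0,1.1]
  ],
  "turn": [0,0,0,0,0],
  "hand": [1,1,1,1,1]
}}

```text
clock: 15.93
eef_pos: [0.5763, 0.1048, 0.0925]
tool_rot: [-0.117, 0.993, 0.0, 0.005]
ft_force: [-5.4, -0.5, 31.2]
grip_width: 0.0496
```

Force reached 31 N and the TCP stopped at the expected 0.0925, so tall looks home. I'll release it, verify, and head for the brush.

{"name": "arm_command", "arguments": {
  "translation": [
    [0,0,-0.9],
    [0,0,-0.9],
    [0,0,-0.9],
    [0,0,-0.9],
    [0,0,-0.9]
  ],
  "turn": [0,0,0,0,0],
  "hand": [1,0.7,0,0,0]
}}

```text
clock: 16.35
eef_pos: [0.5719, 0.1038, 0.0931]
tool_rot: [-0.117, 0.993, -0.0, -0.002]
ft_force: [0.2, 0.5, -0.2]
grip_width: 0.0828
```

{"name": "arm_command", "arguments": {
  "translation": [
    [0,0,0],
    [0,0,-1],
    [0,0,-4],
    [0,0,-8],
    [0,0,-12]
  ],
  "turn": [0,0,0,0,0],
  "hand": [0,0,0,0,0]
}}

```text
clock: 16.77
eef_pos: [0.5721, 0.1039, 0.2149]
tool_rot: [-0.117, 0.993, -0.0, -0.002]
ft_force: [1.3, 0.8, 0.6]
grip_width: 0.0853
```

{"name": "arm_command", "arguments": {
  "translation": [
    [0,0,-3],
    [0,0,-4.5],
    [0,0,-4.5],
    [0,0,-4.5],
    [0,0,-4.5]
  ],
  "turn": [0,0,0,0,0],
  "hand": [0,0,0,0,0]
}}

```text
clock: 17.18
eef_pos: [0.5727, 0.104, 0.2581]
tool_rot: [-0.117, 0.993, -0.0, -0.001]
ft_force: [-0.5, 0.7, -0.7]
grip_width: 0.0856
```

```bash
python3 - <<'E'
from h import *
for n in ('scene','side','wrist'):
    for nm,x,y in (('mid',.527,.297),('tall',.574,.103)):
        p,w,top,r=rim(n,x,y,lo=.06); print(n,nm,top,r)
    save(n+'6',p)
to(.617,-.317,.255,103.4)
E
```

```text
scene mid 0.1096 (array([530.2, 298.3]), array([51.9, 52.1]), 12.2, 169)
scene tall 0.1272 (array([577.5, 102.3]), array([52.4, 51.5]), 17.0, 175)
side mid 0.1082 (array([526.2, 297.8]), array([50.1, 59.7]), 10.4, 80)
side tall 0.1259 (array([573.3, 101.1]), array([49.8, 50.7]), 12.8, 107)
wrist mid 0.1096 (array([527.4, 297.3]), array([50.8, 51.1]), 13.0, 1532)
wrist tall 0.1276 (array([573.5, 102.3]), array([49.9, 50. ]), 13.9, 1369)
tcp [0.573  0.104  0.2581] yaw 103.4 shift cm [  5.49 -41.98   0.32] turn 0.0
```

{"name": "arm_command", "arguments": {
  "translation": [
    [0.5,-3.8,0],
    [1.0,-7.6,0],
    [1.5,-11.5,0],
    [2.0,-15.3,0],
    [2.5,-19.1,0]
  ],
  "turn": [0,0,0,0,0],
  "hand": [0,0,0,0,0]
}}

```text
clock: 17.9
eef_pos: [0.5933, -0.089, 0.2589]
tool_rot: [-0.117, 0.993, 0.0, -0.0]
ft_force: [0.7, -0.9, 0.7]
grip_width: 0.0855
```

{"name": "arm_command", "arguments": {
  "translation": [
    [0.5,-3.8,0],
    [1.0,-7.6,0],
    [1.5,-11.5,0],
    [2.0,-15.3,0],
    [2.5,-19.1,0]
  ],
  "turn": [0,0,0,0,0],
  "hand": [0,0,0,0,0]
}}

```text
clock: 18.32
eef_pos: [0.6132, -0.2809, 0.2589]
tool_rot: [-0.117, 0.993, 0.0, -0.0]
ft_force: [1.3, -0.6, 0.7]
grip_width: 0.0856
```

{"name": "arm_command", "arguments": {
  "translation": [
    [0.5,-3.8,0],
    [0.5,-3.8,0],
    [0.5,-3.8,0],
    [0.5,-3.8,0],
    [0.5,-3.8,0]
  ],
  "turn": [0,0,0,0,0],
  "hand": [0,0,0,0,0]
}}

```text
clock: 18.73
eef_pos: [0.6175, -0.3159, 0.2593]
tool_rot: [-0.117, 0.993, 0.0, -0.0]
ft_force: [-0.3, -0.0, -0.3]
grip_width: 0.0857
```

```bash
python3 - <<'E'
from h import *
p,d,i=shot('wrist'); w=cloud(d,i); Z=w[...,2]; save('w7',p)
m=near(w,.617,-.317,.045)
print('top',rect(w,m&(Z>.19)&(Z<.203)),'collar',rect(w,m&(Z>.112)&(Z<.12)),'hpx',np.argwhere(m&(Z>.19)&(Z<.203)).mean(0))
print('base',rect(w,near(w,.617,-.317,.075)&(Z>.008)&(Z<.03)))
for n in ('scene','side'):
    p,d,i=shot(n); w=cloud(d,i);Z=w[...,2]; m=near(w,.617,-.317,.04); print(n,'top',rect(w,m&(Z>.194)&(Z<.205)),rect(w,m&(Z>.13)&(Z<.19)))
to(.617,-.317,.15)
E
```

```text
top (array([ 614.5, -317.4]), array([22.1, 23.8]), 13.6, 1025) collar (array([ 614.6, -318.5]), array([52.3, 48.3]), 76.8, 1137) hpx [216.53658537 321.74634146]
base (array([ 615.8, -316.9]), array([91.2, 90.7]), 72.4, 2264)
scene top (array([ 620.9, -315.1]), array([20.7, 18.5]), 73.3, 56) (array([ 625.5, -313.6]), array([16.4, 24.4]), 20.0, 241)
side top (array([ 615.1, -319.6]), array([19.3, 19.5]), 67.8, 62) (array([ 611.9, -323.1]), array([12.5, 24.2]), 58.6, 284)
tcp [ 0.6178 -0.3156  0.2601] yaw 103.5 shift cm [ 0.11 -0.11 11.01] turn 0.0
```

View pics/w7.png

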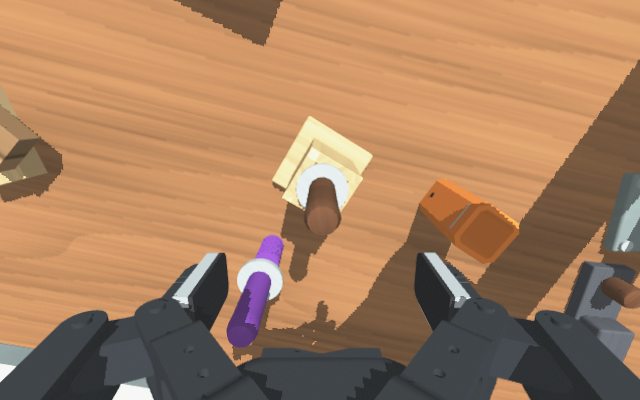

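The brown-handled brush in the wooden holder is at px (322,216); the purple one at (245,330) is the look-alike. Grasping the brown one.

{"name": "arm_command", "arguments": {
  "translation": [
    [0.3,-0.13,1],
    [0.3,-0.13,3.5],
    [0.3,-0.13,6],
    [0.3,-0.13,8.5],
    [0.3,-0.13,10.5]
  ],
  "turn": [0,0,0,0,0],
  "hand": [0,0,0,0,0]
}}

```text
clock: 19.3
eef_pos: [0.6145, -0.3176, 0.1531]
tool_rot: [-0.118, 0.993, 0.0, -0.0]
ft_force: [0.3, 1.0, -0.4]
grip_width: 0.0855
```

{"name": "arm_command", "arguments": {
  "translation": [
    [0,0,0],
    [0,0,0],
    [0,0,0],
    [0,0,0],
    [0,0,0]
  ],
  "turn": [0,0,0,0,0],
  "hand": [0,0.4,0.7,1,1]
}}

```text
clock: 19.72
eef_pos: [0.616, -0.3195, 0.1567]
tool_rot: [-0.117, 0.993, -0.001, 0.002]
ft_force: [-0.1, 0.3, 0.8]
grip_width: 0.0386
```

{"name": "arm_command", "arguments": {
  "translation": [
    [0,0,0],
    [0,0,0],
    [0,0,0],
    [0,0,0],
    [0,0,0]
  ],
  "turn": [0,0,0,0,0],
  "hand": [1,1,1,1,1]
}}

```text
clock: 20.13
eef_pos: [0.6156, -0.3193, 0.1561]
tool_rot: [-0.117, 0.993, -0.001, 0.001]
ft_force: [0.7, 1.1, 5.9]
grip_width: 0.023
```

{"name": "arm_command", "arguments": {
  "translation": [
    [0,0,-1],
    [0,0,-4],
    [0,0,-8],
    [0,0,-12],
    [0,0,-16]
  ],
  "turn": [0,0,0,0,0],
  "hand": [1,1,1,1,1]
}}

```text
clock: 20.55
eef_pos: [0.614, -0.319, 0.3159]
tool_rot: [-0.117, 0.993, 0.0, -0.001]
ft_force: [1.9, -1.1, -0.1]
grip_width: 0.023
```

{"name": "arm_command", "arguments": {
  "translation": [
    [0,0,0],
    [0,0,0],
    [0,0,0],
    [0,0,0],
    [0,0,0]
  ],
  "turn": [0,0,0,0,0],
  "hand": [1,1,1,1,1]
}}

```text
clock: 20.97
eef_pos: [0.614, -0.3188, 0.3115]
tool_rot: [-0.117, 0.993, 0.001, -0.002]
ft_force: [-0.5, 0.2, -1.5]
grip_width: 0.0224
```

```bash
python3 - <<'E'
from h import *
e,Rt,yw=tool(); to(.527,.2973,.32)
for n in ('scene','side'):
    p,d,i=shot(n); w=cloud(d,i);Z=w[...,2]; save(n+'8',p)
    m=near(w,e[0],e[1],.05)&(Z>.13)&(Z<.28)
    for a in np.arange(.15,.28,.015):
        q=m&(Z>a)&(Z<a+.015)
        if q.sum()>5: print(n,round(a,3),w[q].mean(0).round(4),q.sum())
    print('min z',np.sort(Z[m])[[0,5]])
    for nm,x,y in (('mid',.527,.297),('tall',.574,.103)):
        m=near(w,x,y,.05)&(Z>.06)&(Z<.135); top=np.nanpercentile(Z[m],98); print(nm,top,rect(w,m&(abs(Z-top)<.006)))
a=cv2.imread('pics/side8.png'); cv2.imwrite('pics/side8c.png',cv2.resize(a[100:400,150:500],None,fx=2,fy=2))
E
```

```text
tcp [ 0.614  -0.3188  0.3115] yaw 103.4 shift cm [-5.83 61.95 -0.66] turn 0.0
scene 0.165 [ 0.6238 -0.3152  0.1763] 14
scene 0.18 [ 0.625  -0.3151  0.1878] 77
scene 0.195 [ 0.6246 -0.3142  0.2022] 70
scene 0.21 [ 0.6255 -0.3151  0.217 ] 82
scene 0.225 [ 0.6215 -0.3171  0.2308] 96
scene 0.24 [ 0.6199 -0.3178  0.247 ] 26
scene 0.255 [ 0.6331 -0.3121  0.2675] 46
scene 0.27 [ 0.624  -0.3162  0.2728] 165
min z [0.17299834 0.17514873]
mid 0.10939917121101717 (array([530.4, 296.9]), array([52.4, 52.8]), 10.6, 171)
tall 0.12683801268379719 (array([577.5, 102.5]), array([53.3, 50.7]), 12.9, 180)
side 0.165 [ 0.6106 -0.3274  0.1759] 17
side 0.18 [ 0.6095 -0.3281  0.1876] 87
side 0.195 [ 0.6093 -0.3284  0.2023] 88
side 0.21 [ 0.6092 -0.3278  0.217 ] 94
side 0.225 [ 0.6123 -0.3241  0.2306] 122
side 0.24 [ 0.6126 -0.3229  0.2462] 29
side 0.255 [ 0.6078 -0.3348  0.2678] 61
side 0.27 [ 0.6109 -0.3265  0.2723] 203
min z [0.17279456 0.17420414]
mid 0.10802316132315448 (array([527.2, 295.3]), array([51.1, 56.3]), 13.8, 81)
tall 0.12549256470600334 (array([573.6, 101.3]), array([50.7, 54.3]), 13.4, 115)
```

View pics/side8c.png

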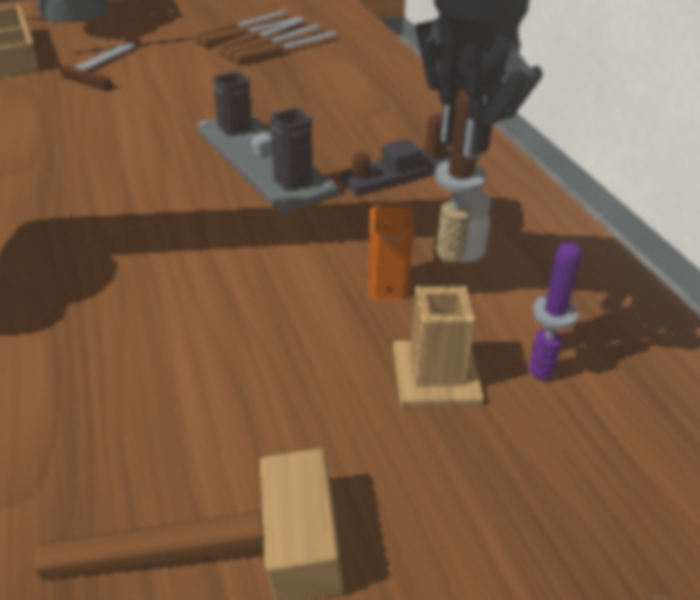

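The brush is held upright with its tip about 141 mm below the TCP. The holder is empty and both sockets are still home. On to mid.

{"name": "arm_command", "arguments": {
  "translation": [
    [-0.3,3.1,-0.1],
    [-0.6,6.2,-0.2],
    [-0.9,9.3,-0.3],
    [-1.2,12.4,-0.3],
    [-1.46,15.5,-0.3]
  ],
  "turn": [0,0,0,0,0],
  "hand": [1,1,1,1,1]
}}

```text
clock: 21.48
eef_pos: [0.5922, -0.1636, 0.3165]
tool_rot: [-0.117, 0.993, 0.0, -0.001]
ft_force: [0.0, 0.6, -0.1]
grip_width: 0.0226
```

{"name": "arm_command", "arguments": {
  "translation": [
    [-0.3,3.1,0],
    [-0.6,6.2,0],
    [-0.9,9.3,0],
    [-1.2,12.4,0],
    [-1.46,15.5,0]
  ],
  "turn": [0,0,0,0,0],
  "hand": [1,1,1,1,1]
}}

```text
clock: 21.9
eef_pos: [0.5704, -0.0094, 0.3166]
tool_rot: [-0.117, 0.993, 0.0, -0.001]
ft_force: [1.1, -0.7, -1.7]
grip_width: 0.0229
```

{"name": "arm_command", "arguments": {
  "translation": [
    [-0.3,3.1,0],
    [-0.6,6.2,0],
    [-0.9,9.3,0],
    [-1.2,12.4,0],
    [-1.46,15.5,0]
  ],
  "turn": [0,0,0,0,0],
  "hand": [1,1,1,1,1]
}}

```text
clock: 22.32
eef_pos: [0.5486, 0.1447, 0.3167]
tool_rot: [-0.117, 0.993, -0.0, -0.001]
ft_force: [0.4, -0.3, -1.4]
grip_width: 0.0228
```

{"name": "arm_command", "arguments": {
  "translation": [
    [-0.3,3.1,0],
    [-0.6,6.2,0],
    [-0.9,9.3,0],
    [-1.2,12.4,0],
    [-1.46,15.45,0]
  ],
  "turn": [0,0,0,0,0],
  "hand": [1,1,1,1,1]
}}

```text
clock: 22.73
eef_pos: [0.527, 0.2984, 0.3166]
tool_rot: [-0.117, 0.993, -0.0, -0.001]
ft_force: [0.8, 0.6, -1.4]
grip_width: 0.0225
```

{"name": "arm_command", "arguments": {
  "translation": [
    [0,0,0],
    [0,0,0],
    [0,0,0],
    [0,0,0],
    [0,0,0]
  ],
  "turn": [0,0,0,0,0],
  "hand": [1,1,1,1,1]
}}

```text
clock: 23.15
eef_pos: [0.5281, 0.2957, 0.3174]
tool_rot: [-0.116, 0.993, -0.0, -0.0]
ft_force: [-0.0, -0.4, -0.6]
grip_width: 0.0222
```

```bash
python3 - <<'E'
from h import *
e,Rt,yw=tool(); to(.5273,.2976,.194)
for n in ('scene','side'):
    p,d,i=shot(n); w=cloud(d,i);Z=w[...,2]
    m=near(w,e[0],e[1],.05)&(Z>.13)&(Z<.22); q=m&(Z>.18); print(n,'bristle',w[q].mean(0).round(4),rect(w,q),'min',np.sort(Z[m])[[0,3]])
    m=near(w,.527,.297,.05)&(Z>.06)&(Z<.135); top=np.nanpercentile(Z[m],98); print(top,rect(w,m&(abs(Z-top)<.006)))
p,d,i=shot('wrist'); save('w9',p)
E
```

```text
tcp [0.5281 0.2957 0.3174] yaw 103.3 shift cm [ 0.03  0.2  12.34] turn 0.0
scene bristle [0.539  0.2929 0.2016] (array([536.7, 293.8]), array([27.8, 19.2]), 70.5, 177) min [0.1796248 0.1811337]
0.10953777297725155 (array([529.4, 296.5]), array([55.8, 51.4]), 13.1, 173)
side bristle [0.5274 0.2868 0.2016] (array([527.1, 287.2]), array([19.4, 27.2]), 78.3, 105) min [0.17901065 0.18094164]
0.10786381250711304 (array([527.2, 294.9]), array([50.9, 51.4]), 18.2, 84)
```

View pics/w9.png

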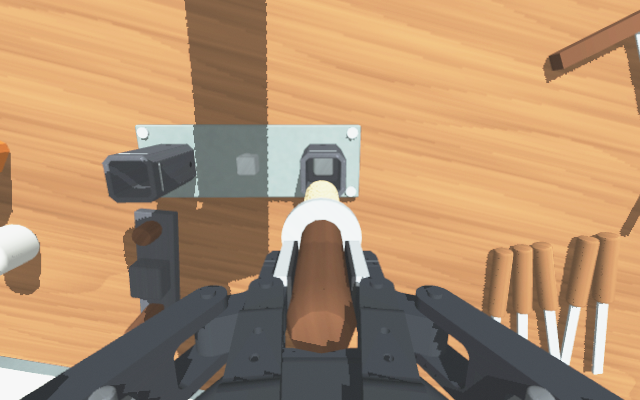

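The brush hangs over the mid bore at px (322,170), with about 2.5 mm to correct in y. I'll brush mid: down, up to the mouth, down.

{"name": "arm_command", "arguments": {
  "translation": [
    [0.1,0.25,1],
    [0.1,0.25,3],
    [0.1,0.25,5],
    [0.1,0.25,6.3],
    [0.1,0.25,7]
  ],
  "turn": [0,0,0,0,0],
  "hand": [1,1,1,1,1]
}}

```text
clock: 23.72
eef_pos: [0.5256, 0.2982, 0.2452]
tool_rot: [-0.116, 0.993, -0.001, -0.002]
ft_force: [-0.4, -0.3, -2.7]
grip_width: 0.0226
```

{"name": "arm_command", "arguments": {
  "translation": [
    [0,0,1.2],
    [0,0,2.6],
    [0,0,4.0],
    [0,0,5.1],
    [0,0,5.1]
  ],
  "turn": [0,0,0,0,0],
  "hand": [1,1,1,1,1]
}}

```text
clock: 24.13
eef_pos: [0.5254, 0.2982, 0.1941]
tool_rot: [-0.117, 0.993, -0.001, -0.002]
ft_force: [-0.5, 0.1, -0.8]
grip_width: 0.0223
```

{"name": "arm_command", "arguments": {
  "translation": [
    [0,0,0.2],
    [0,0,0.2],
    [0,0,0.2],
    [0,0,0.2],
    [0,0,0.2]
  ],
  "turn": [0,0,0,0,0],
  "hand": [1,1,1,1,1]
}}

```text
clock: 24.55
eef_pos: [0.5267, 0.2994, 0.1952]
tool_rot: [-0.117, 0.993, 0.0, 0.001]
ft_force: [0.2, -0.8, -1.3]
grip_width: 0.0224
```

{"name": "arm_command", "arguments": {
  "translation": [
    [0,0,0.2],
    [0,0,0.4],
    [0,0,0.6],
    [0,0,0.6],
    [0,0,0.6]
  ],
  "turn": [0,0,0,0,0],
  "hand": [1,1,1,1,1]
}}

```text
clock: 24.97
eef_pos: [0.5261, 0.2991, 0.1879]
tool_rot: [-0.117, 0.993, -0.0, -0.0]
ft_force: [-0.3, -0.7, -0.7]
grip_width: 0.0226
```

{"name": "arm_command", "arguments": {
  "translation": [
    [0,0,-1.5],
    [0,0,-3.5],
    [0,0,-5.4],
    [0,0,-5.7],
    [0,0,-5.7]
  ],
  "turn": [0,0,0,0,0],
  "hand": [1,1,1,1,1]
}}

```text
clock: 25.38
eef_pos: [0.5272, 0.2997, 0.2469]
tool_rot: [-0.117, 0.993, 0.001, 0.002]
ft_force: [0.6, -0.9, -1.8]
grip_width: 0.0227
```

{"name": "arm_command", "arguments": {
  "translation": [
    [0,0,0],
    [0,0,1],
    [0,0,2.5],
    [0,0,4],
    [0,0,5.4]
  ],
  "turn": [0,0,0,0,0],
  "hand": [1,1,1,1,1]
}}

```text
clock: 25.8
eef_pos: [0.5252, 0.2986, 0.1881]
tool_rot: [-0.117, 0.993, -0.001, -0.002]
ft_force: [0.0, -0.9, -0.3]
grip_width: 0.0223
```

{"name": "arm_command", "arguments": {
  "translation": [
    [0,0,0.3],
    [0,0,0.3],
    [0,0,0.3],
    [0,0,0.3],
    [0,0,0.3]
  ],
  "turn": [0,0,0,0,0],
  "hand": [1,1,1,1,1]
}}

```text
clock: 26.22
eef_pos: [0.526, 0.2991, 0.1876]
tool_rot: [-0.117, 0.993, -0.0, -0.0]
ft_force: [-0.3, -0.4, -1.1]
grip_width: 0.0224
```

```bash
python3 - <<'E'
from h import *
e,Rt,yw=tool(); print(e,get_obs()['ft_force'])
for n in ('scene','side'):
    p,d,i=shot(n); w=cloud(d,i);Z=w[...,2]
    m=near(w,.527,.297,.035)&(Z>.135)&(Z<.165); print(n,'collar top/low',np.nanpercentile(Z[m],[2,50,98]),m.sum())
    for nm,x,y in (('tall',.574,.103),('mid',.527,.297)):
        m=near(w,x,y,.05)&(Z>.06)&(Z<.132); top=np.nanpercentile(Z[m],98); print(nm,top,rect(w,m&(abs(Z-top)<.006)))
    save(n+'10',p)
E
```

```text
[0.52603745 0.29906949 0.18762676] [-0.30570605 -0.42932786 -1.11993236]
scene collar top/low [0.14225145 0.14833425 0.16452518] 209
tall 0.12730913273726926 (array([576.8, 102.4]), array([52.1, 50.1]), 14.2, 170)
mid 0.1205069911350734 (array([532.3, 297.4]), array([8. , 6.7]), 30.8, 20)
side collar top/low [0.14144197 0.14787924 0.16333428] 98
tall 0.12563403754639 (array([573. , 100.9]), array([52.3, 52.5]), 17.7, 116)
mid 0.1213150045417319 (array([526.2, 296.2]), array([10.1,  6.7]), 82.7, 11)
```

Collar height puts the tip at z≈48 mm, which is the bore floor, so mid is done. Lifting out to the tall one.

{"name": "arm_command", "arguments": {
  "translation": [
    [0,0,-2],
    [0,0,-5],
    [0,0,-8],
    [0,0,-11],
    [0,0,-12]
  ],
  "turn": [0,0,0,0,0],
  "hand": [1,1,1,1,1]
}}

```text
clock: 26.73
eef_pos: [0.5276, 0.2999, 0.3139]
tool_rot: [-0.117, 0.993, 0.002, 0.004]
ft_force: [1.5, -0.2, 0.0]
grip_width: 0.023
```

{"name": "arm_command", "arguments": {
  "translation": [
    [0,-4,0],
    [0,-8,0],
    [0,-12,0],
    [0,-16,0],
    [0,-20,0]
  ],
  "turn": [0,0,0,0,0],
  "hand": [1,1,1,1,1]
}}

```text
clock: 27.15
eef_pos: [0.5728, 0.1031, 0.3086]
tool_rot: [-0.117, 0.993, 0.0, 0.0]
ft_force: [0.8, -0.6, -0.4]
grip_width: 0.0225
```

{"name": "arm_command", "arguments": {
  "translation": [
    [0,0,0],
    [0,0,0],
    [0,0,0],
    [0,0,0],
    [0,0,0]
  ],
  "turn": [0,0,0,0,0],
  "hand": [1,1,1,1,1]
}}

```text
clock: 27.57
eef_pos: [0.5725, 0.1061, 0.3083]
tool_rot: [-0.118, 0.993, 0.0, 0.0]
ft_force: [0.4, 0.6, -0.8]
grip_width: 0.0229
```

```bash
python3 - <<'E'
from h import *
to(.5724,.1043,.188)
for n in ('scene','side'):
    p,d,i=shot(n); w=cloud(d,i);Z=w[...,2]
    for nm,x,y in (('tall',.574,.103),('mid',.527,.297)):
        m=near(w,x,y,.05)&(Z>.06)&(Z<.132); top=np.nanpercentile(Z[m],98); print(n,nm,top,rect(w,m&(abs(Z-top)<.006)))
    m=near(w,.572,.103,.04)&(Z>.175)&(Z<.22); print('bristle',rect(w,m))
E
```

```text
tcp [0.5725 0.1061 0.3083] yaw 103.5 shift cm [ 0.05 -0.18 12.03] turn 0.0
scene tall 0.12730015896134006 (array([577.6, 102.3]), array([52. , 50.2]), 12.6, 181)
scene mid 0.1092005963537959 (array([530.6, 296.7]), array([52.9, 52.4]), 16.0, 168)
bristle (array([582.3, 103.7]), array([27.9, 18.5]), 79.4, 218)
side tall 0.12600483310969443 (array([574.3, 100.1]), array([50.9, 50.5]), 12.4, 103)
side mid 0.10778378348777619 (array([527.9, 294.6]), array([51.6, 54.4]), 15.5, 83)
bristle (array([569.9,  98.7]), array([18.1, 27.2]), 62.8, 147)
```

{"name": "arm_command", "arguments": {
  "translation": [
    [0.05,-0.15,1],
    [0.05,-0.15,2.5],
    [0.05,-0.15,4],
    [0.05,-0.15,5],
    [0.05,-0.15,6]
  ],
  "turn": [0,0,0,0,0],
  "hand": [1,1,1,1,1]
}}

```text
clock: 28.08
eef_pos: [0.5722, 0.1038, 0.2474]
tool_rot: [-0.117, 0.993, -0.0, -0.0]
ft_force: [0.1, -0.3, -1.2]
grip_width: 0.0226
```

{"name": "arm_command", "arguments": {
  "translation": [
    [0,0,1.5],
    [0,0,3],
    [0,0,4.5],
    [0,0,6],
    [0,0,6]
  ],
  "turn": [0,0,0,0,0],
  "hand": [1,1,1,1,1]
}}

```text
clock: 28.5
eef_pos: [0.5716, 0.1033, 0.1862]
tool_rot: [-0.117, 0.993, -0.0, -0.001]
ft_force: [0.2, 0.1, -0.4]
grip_width: 0.0227
```

{"name": "arm_command", "arguments": {
  "translation": [
    [0,0,0.1],
    [0,0,0.1],
    [0,0,-2],
    [0,0,-5],
    [0,0,-8]
  ],
  "turn": [0,0,0,0,0],
  "hand": [1,1,1,1,1]
}}

```text
clock: 28.92
eef_pos: [0.5721, 0.1031, 0.2692]
tool_rot: [-0.117, 0.993, -0.0, -0.001]
ft_force: [1.5, -0.7, -1.7]
grip_width: 0.0227
```

{"name": "arm_command", "arguments": {
  "translation": [
    [0,0,0],
    [0,0,0],
    [0,0,2],
    [0,0,4],
    [0,0,6]
  ],
  "turn": [0,0,0,0,0],
  "hand": [1,1,1,1,1]
}}

```text
clock: 29.33
eef_pos: [0.5722, 0.1031, 0.207]
tool_rot: [-0.117, 0.993, -0.0, -0.0]
ft_force: [0.2, -0.1, -0.3]
grip_width: 0.0228
```

{"name": "arm_command", "arguments": {
  "translation": [
    [0,0,1],
    [0,0,2.1],
    [0,0,2.1],
    [0,0,2.1],
    [0,0,2.1]
  ],
  "turn": [0,0,0,0,0],
  "hand": [1,1,1,1,1]
}}

```text
clock: 29.75
eef_pos: [0.5727, 0.1031, 0.1876]
tool_rot: [-0.117, 0.993, -0.0, 0.0]
ft_force: [0.7, -0.5, -1.5]
grip_width: 0.0227
```

```bash
python3 - <<'E'
from h import *
e,Rt,yw=tool(); print(e,get_obs()['ft_force'])
for n in ('scene','side'):
    p,d,i=shot(n); w=cloud(d,i);Z=w[...,2]
    m=near(w,.573,.103,.035)&(Z>.135)&(Z<.165); print(n,'collar',np.nanpercentile(Z[m],[2,50,98]),m.sum())
E
```

```text
[0.57265741 0.10311495 0.18760398] [ 0.67148263 -0.4768325  -1.47080334]
scene collar [0.14301934 0.14882502 0.16399006] 208
side collar [0.14218203 0.14798966 0.16326422] 124
```

Tall is brushed; the tip again read z≈48 mm at the bottom. Returning to the holder.

{"name": "arm_command", "arguments": {
  "translation": [
    [0,0,-2],
    [0,0,-5],
    [0,0,-8],
    [0,0,-11],
    [0,0,-12.5]
  ],
  "turn": [0,0,0,0,0],
  "hand": [1,1,1,1,1]
}}

```text
clock: 30.27
eef_pos: [0.5737, 0.1033, 0.3173]
tool_rot: [-0.117, 0.993, 0.0, 0.003]
ft_force: [-0.1, 0.4, -1.1]
grip_width: 0.0229
```

{"name": "arm_command", "arguments": {
  "translation": [
    [0.4,-2.8,0],
    [0.8,-5.6,0],
    [1.2,-8.4,0],
    [1.5,-11.2,0],
    [1.87,-14,0]
  ],
  "turn": [0,0,0,0,0],
  "hand": [1,1,1,1,1]
}}

```text
clock: 30.68
eef_pos: [0.587, -0.0385, 0.3131]
tool_rot: [-0.117, 0.993, -0.0, 0.001]
ft_force: [0.1, 1.0, -0.9]
grip_width: 0.0227
```

{"name": "arm_command", "arguments": {
  "translation": [
    [0.4,-2.8,0],
    [0.8,-5.6,0],
    [1.2,-8.4,0],
    [1.5,-11.2,0],
    [1.87,-14,0]
  ],
  "turn": [0,0,0,0,0],
  "hand": [1,1,1,1,1]
}}

```text
clock: 31.1
eef_pos: [0.6013, -0.1793, 0.313]
tool_rot: [-0.117, 0.993, -0.0, 0.001]
ft_force: [-0.3, -0.3, -0.9]
grip_width: 0.0225
```

{"name": "arm_command", "arguments": {
  "translation": [
    [0.4,-2.8,0],
    [0.8,-5.6,0],
    [1.2,-8.4,0],
    [1.5,-11.2,0],
    [1.87,-14,0]
  ],
  "turn": [0,0,0,0,0],
  "hand": [1,1,1,1,1]
}}

```text
clock: 31.52
eef_pos: [0.6155, -0.3198, 0.313]
tool_rot: [-0.117, 0.993, -0.0, 0.0]
ft_force: [1.4, -0.2, -1.5]
grip_width: 0.0225
```

{"name": "arm_command", "arguments": {
  "translation": [
    [0,0,0],
    [0,0,0],
    [0,0,0],
    [0,0,0],
    [0,0,0]
  ],
  "turn": [0,0,0,0,0],
  "hand": [1,1,1,1,1]
}}

```text
clock: 31.93
eef_pos: [0.6157, -0.3172, 0.3131]
tool_rot: [-0.118, 0.993, -0.0, 0.0]
ft_force: [0.4, 0.0, -1.0]
grip_width: 0.0229
```

```bash
python3 - <<'E'
from h import *
to(.6155,-.3187,.1561)
for n in ('scene','side'):
    p,d,i=shot(n); w=cloud(d,i);Z=w[...,2]
    m=near(w,.615,-.318,.045); print(n,'tube',rect(w,m&(Z>.1)&(Z<.12)),'bristle',rect(w,m&(Z>.18)&(Z<.22)),'min',np.sort(Z[m&(Z>.13)])[:3])
    for nm,x,y in (('tall',.574,.103),('mid',.527,.297)):
        m=near(w,x,y,.05)&(Z>.06)&(Z<.132); top=np.nanpercentile(Z[m],98); print(n,nm,top,rect(w,m&(abs(Z-top)<.006)))
E
```

```text
tcp [ 0.6157 -0.3172  0.3131] yaw 103.5 shift cm [ 0.06 -0.14 15.7 ] turn 0.0
scene tube (array([ 619.4, -314.4]), array([56.6, 57.5]), 72.4, 377) bristle (array([ 625.8, -315.2]), array([17.2, 27.9]), 17.8, 196) min [0.17537035 0.17635413 0.17674743]
scene tall 0.1271600548810925 (array([577.1, 102.1]), array([50.8, 49.3]), 13.2, 172)
scene mid 0.10950016072523146 (array([530.1, 296.9]), array([52.6, 52. ]), 16.1, 167)
side tube (array([ 615. , -318.9]), array([55.6, 54.2]), 71.5, 428) bristle (array([ 613. , -325.4]), array([14.9, 27.6]), 62.9, 229) min [0.17578608 0.17592473 0.17612516]
side tall 0.1259208577042502 (array([574.1, 100.9]), array([50.9, 54.7]), 12.3, 106)
side mid 0.10834902625255917 (array([527.3, 294.3]), array([49.3, 52.8]), 20.9, 81)
```

{"name": "arm_command", "arguments": {
  "translation": [
    [-0.05,0,1.5],
    [-0.05,0,4],
    [-0.05,0,5.5],
    [-0.05,0,6.5],
    [-0.05,0,7.5]
  ],
  "turn": [0,0,0,0,0],
  "hand": [1,1,1,1,1]
}}

```text
clock: 32.45
eef_pos: [0.6157, -0.3173, 0.2365]
tool_rot: [-0.117, 0.993, 0.0, -0.0]
ft_force: [-0.2, 0.4, -1.9]
grip_width: 0.0224
```

{"name": "arm_command", "arguments": {
  "translation": [
    [0,0,1.2],
    [0,0,2.4],
    [0,0,3.6],
    [0,0,4.8],
    [0,0,6]
  ],
  "turn": [0,0,0,0,0],
  "hand": [1,1,1,1,1]
}}

```text
clock: 32.87
eef_pos: [0.6161, -0.3175, 0.1773]
tool_rot: [-0.117, 0.993, -0.0, 0.0]
ft_force: [-0.8, -0.4, -1.4]
grip_width: 0.0225
```

{"name": "arm_command", "arguments": {
  "translation": [
    [0,0,0.8],
    [0,0,1.6],
    [0,0,2.3],
    [0,0,2.5],
    [0,0,2.5]
  ],
  "turn": [0,0,0,0,0],
  "hand": [1,1,1,1,1]
}}

```text
clock: 33.28
eef_pos: [0.6164, -0.3181, 0.1545]
tool_rot: [-0.117, 0.993, -0.001, 0.001]
ft_force: [-0.7, 1.0, 5.3]
grip_width: 0.0225
```

Seated at TCP 0.1545 with light contact. I'll open, rise, back off and verify.

{"name": "arm_command", "arguments": {
  "translation": [
    [0,0,-0.2],
    [0,0,-0.2],
    [0,0,-0.2],
    [0,0,-0.2],
    [0,0,-0.2]
  ],
  "turn": [0,0,0,0,0],
  "hand": [0.8,0.5,0,0,0]
}}

```text
clock: 33.7
eef_pos: [0.616, -0.3184, 0.1541]
tool_rot: [-0.117, 0.993, -0.0, -0.0]
ft_force: [0.6, -0.8, 0.3]
grip_width: 0.0704
```

{"name": "arm_command", "arguments": {
  "translation": [
    [0,0,0],
    [0,0,0],
    [0,0,0],
    [0,0,0],
    [0,0,0]
  ],
  "turn": [0,0,0,0,0],
  "hand": [0,0,0,0,0]
}}

```text
clock: 34.12
eef_pos: [0.6159, -0.3184, 0.1542]
tool_rot: [-0.117, 0.993, 0.0, -0.0]
ft_force: [0.5, 0.1, -0.1]
grip_width: 0.0854
```

{"name": "arm_command", "arguments": {
  "translation": [
    [0,0,-2],
    [0,0,-5],
    [0,0,-8],
    [0,0,-11],
    [0,0,-12.5]
  ],
  "turn": [0,0,0,0,0],
  "hand": [0,0,0,0,0]
}}

```text
clock: 34.53
eef_pos: [0.6168, -0.3188, 0.2842]
tool_rot: [-0.117, 0.993, -0.002, 0.003]
ft_force: [-0.3, 0.9, 1.6]
grip_width: 0.0854
```

{"name": "arm_command", "arguments": {
  "translation": [
    [3,0,0],
    [6,0,0],
    [8,0,0],
    [8,0,0],
    [8,0,0]
  ],
  "turn": [0,0,0,0,0],
  "hand": [0,0,0,0,0]
}}

```text
clock: 34.95
eef_pos: [0.5373, -0.3374, 0.2801]
tool_rot: [-0.116, 0.993, -0.0, 0.0]
ft_force: [0.1, -0.3, -0.3]
grip_width: 0.0857
```

```bash
python3 - <<'E'
from h import *
for n in ('scene','side'):
    p,d,i=shot(n); w=cloud(d,i);Z=w[...,2]; save(n+'11',p)
    m=near(w,.615,-.318,.045); print(n,'handle top',rect(w,m&(Z>.19)&(Z<.21)),np.sort(Z[m])[-200:][::60],'handle',[w[m&(Z>a)&(Z<a+.02)].mean(0).round(4).tolist() for a in (.13,.17)])
    for nm,x,y in (('tall',.574,.103),('mid',.527,.297)):
        m=near(w,x,y,.05)&(Z>.06)&(Z<.132); top=np.nanpercentile(Z[m],98); print(n,nm,top,rect(w,m&(abs(Z-top)<.006)))
a=cv2.imread('pics/scene11.png'); cv2.imwrite('pics/scene11c.png',cv2.resize(a[100:310,110:500],None,fx=2,fy=2))
E
```

```text
scene handle top (array([ 622.9, -316.7]), array([21.2, 20.4]), 68.6, 74) [0.48776624 0.49519661 0.50506208 0.51604349] handle [[0.6285, -0.3142, 0.1402], [0.6286, -0.3145, 0.1802]]
scene tall 0.12727548598705984 (array([576.8, 102. ]), array([51.9, 49.9]), 14.6, 167)
scene mid 0.10956653300226175 (array([531. , 296.8]), array([51.7, 52.8]), 16.0, 164)
side handle top (array([ 615.5, -321.5]), array([20. , 20.1]), 17.3, 91) [0.17126719 0.18306987 0.19437025 0.19881516] handle [[0.6128, -0.3274, 0.1402], [0.6129, -0.3278, 0.1803]]
side tall 0.12615181451012722 (array([573.2, 100.8]), array([50.6, 52.3]), 17.5, 107)
side mid 0.10815761232369481 (array([526.9, 294.9]), array([50.3, 53.9]), 15.4, 85)
```

View pics/scene11c.png

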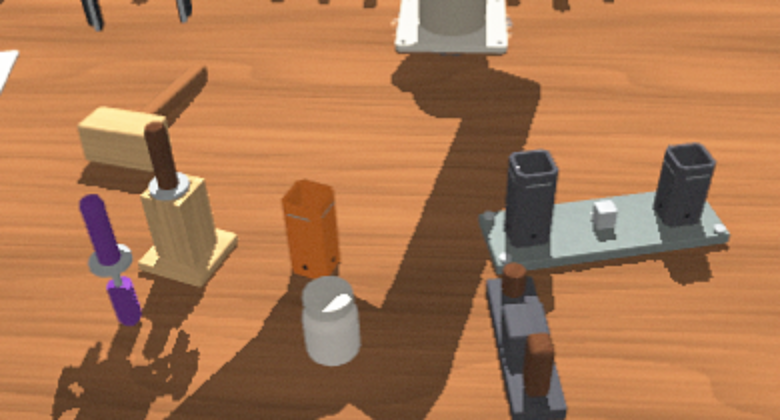

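The brush is upright in its holder at crop px (160,160) with its top at about 199 mm. Both sockets are home at (532,195) and (686,185), and the jar, mallet and plane are untouched. Handing in.

```bash
python3 -c "
from workcell import *
print(job_done())"
```

```text
the job is handed in; nothing more can be done
None
```

The job is done and handed in at about 35 s on the robot's clock; no verdict is reported.

- **Sockets:** only the mid (92 mm) and tall (110 mm) black sockets were on the bench; I found no short one. Each was pressed home with about 30 N on an outer drive of its own. The last check put the rims at 108–110 mm and 126–127 mm, against 108 and 126 mm expected. The balls themselves I could not read directly.
- **Brushing:** mid first, then tall: down, up to the mouth, down again. At the second bottom the collar height put the tip at about 48 mm, which is the bore floor, in both.
- **Holder and the rest:** the brush is back upright in its holder, handle top at about 199 mm, and the gripper is open and clear. The jar, mallet and plane look undisturbed in the last picture, as do the orange and purple look-alikes.
- **Disagreement:** the scene camera read sockets and drives about 3–5 mm away from the side and wrist cameras, mostly in x. I used the wrist readings for the fits.

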